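# Board from rack to test fixture

## Task

Slide the tall circuit board up out of the slotted rack and lean it on the sloping steel rest, terminal strip at the top and components facing out. Let go, then take a fresh hold of it and lay it flat in the nest of the open test fixture, components up and terminal strip next to the black contact block; do not drop it. Close the clear lid on it and press it fully down, and leave the other boards and everything else on the bench where they are.

Things in the scene. Friction and masses are not known exactly. Their poses are not given: they have to be found in the camera images.
- board: Tall green circuit board, 120 mm long, 60 wide, 3.2 thick, about 0.12 kg, the only one 120 mm high. Origin: middle of its bottom edge, mid-thickness; +z along its length to the terminal-strip end, +y across, -x out of the component side (+x: bare back). Dark grey terminal strip 50 mm wide at z 102 to 118 mm, 10 mm off the face (with the board 13.2 mm thick, x -11.6 to +1.6 mm).
- board_mid (a point): Centre of the tall board: 60 mm up from its bottom edge, mid-thickness. On its component face: a black relay 24 mm wide, 16 mm high at z 57 to 83 mm, and a transformer 26 mm wide, 15 mm high at z 37 to 54 mm. The long side edges are bare from end to end.
- board_top (a point): Middle of the tall board's top edge (terminal-strip end), 120 mm from the bottom edge.
- rack: Black slotted rack, fixed, 186 mm long (its x), 84 wide (y), walls 65 high, floor 8 thick; origin: centre of its underside, z up. 12 upright slots 6 mm wide, side by side along x, hold boards by their side edges, components towards rack -x. Slots at x = -63, -21, 21, 63 mm hold the tall board and three short ones in any order; short tops are 35 mm lower than the tall one's.
- short0: Short green board, 85 mm high, 60 mm wide, in the rack; origin at the middle of its bottom edge, z up. To be left alone.
- short1: Another short board like short0. To be left alone.
- short2: Another short board like short0. To be left alone.
- rest: Sloping board rest of bent sheet steel, fixed; base 105 mm (x) by 90 (y) by 6, origin: centre of its underside, z up. A panel 40 mm wide (y) and 80 long rises towards its +x at 50 degrees from level, so a board leaning on it looks to rest -x and up, and overhangs the panel 10 mm at each side and 40 mm at the top. A strut stands behind the panel.
- rest_seat (a point): Where the origin of a board leaning fully home on the rest lies: 1.6 mm before the panel at its foot, 43 mm above the table. Board +z then points from rest_seat to rest_top, board +y along rest +y. The foot stands on a ledge square to the panel, 50 mm wide, with a lip 8 mm high that is 10 mm before the panel.
- rest_top (a point): Where the middle of the top edge of the tall board lies when it leans fully home on the rest, 120 mm up the slope from rest_seat.
- fixture: Clamshell test fixture, fixed: grey box 190 mm (x) by 215 (y), top face 40 mm above the table; origin: centre of its underside, z up. On top a nest for the tall board, flat, length along fixture y, terminal end at -y next to the black contact block (20 mm high, 3 mm play). The middle of both long sides is free for fingers, which have 12 mm below the board.
- nest (a point): Where board_mid lies when pressed home: fixture x = -10, y = 0 mm, 48.6 mm above the table. Before the lid is closed the board lies 5 mm higher. Steel guide pins with tapered tips (8 mm thick, 26 high, straight for 18) stand round it: at fixture x -46 and +26 mm, y +-45 mm (2 mm play each side) and two at the +y end (2.5 mm play).
- probe_plate (a joint): Spring plate in the nest, 44 mm (x) by 100 (y), that carries the board; m pushed down: 0 at rest, its top 12 mm above the fixture's top face; about 2 N starts it moving, and the closed lid's rods hold the board 5 mm down against about 6 N.
- lid (a joint): Angle of the fixture's clear lid, rad: 0 closed and level, grows as it opens; starts at 1.7 to 1.9 (past upright, leaning away; stop 1.95). Hinged along fixture y on the +x side. Plate 8 mm thick, 180 wide, reaching 165 mm from the hinge; black tab 60 mm wide to 186 mm. Four rods stand 22 mm out inside. Stiff hinge (0.6 N m), stays where left; 4 to 8 N at the free edge closes it.
- lid_hinge (a point): Middle of the lid's hinge axis, in the middle of the lid's thickness: fixture x = +85, y = 0 mm, 76 mm above the table.
- lid_tab (a point): Point on the outer (upper when closed) face of the lid, on the tab at the free edge, 175 mm from the hinge axis.
- spool: Aluminium solder spool, 60 mm across, 50 mm high, standing loose; origin at the centre of its underside. A bystander.
- flux: White flux bottle, 44 mm across, 105 mm high; origin at the centre of its underside. A bystander.
- screwdriver: Black screwdriver lying flat, 180 mm long along its x. A bystander.
- carton: Brown carton 75 by 110 by 30 mm lying flat; origin at the centre of its underside. A bystander.
Mind the look-alikes: they are no part of the job. Leave any pink or red look-alike of the board alone.

How it is judged:
By the outcome, as a careful person would: the job done as asked, in the order asked, and still so for the second after the job is handed in, with the robot touching nothing.
It also fails if it takes over 72 s, if anything falls off the work surface, if the arm or the gripper's body presses on something with over 40 N, if the wrist force passes 120 N, or if a joint passes its speed limit or range.

## Robot

A 6-joint arm with a two-finger parallel gripper is mounted at the origin on the work surface. World frame = base frame: x ahead of the robot, y to its left, z up, the work surface at z = 0. Lengths are in mm, angles in degrees, forces in N, time in s.
With the tool pointing down it reaches from about 300 to 850 mm from the base axis. Payload 4.2 kg.
Tool frame: the origin (TCP) lies at the very end of the fingers, on their centre line; the grasp point (between the pads) lies 19 mm behind it; z points along the fingers, y is the line along which they close (so a half turn about z gives the same grasp; the last joint's range is limited). The gripper opens to 91 mm and grips with 3 to 60 N. Pads are 32 mm wide; open, the fingers measure 118 mm over their backs; the gripper's body (76 mm by 178 mm) begins 60 mm behind the grasp point.
Start: joints at [69.041, 18.312, 89.639, -0, 72.044, -1.146], TCP at [194.899, 540.978, 213.976] pointing down, gripper open.
Joint ranges: [-177.97, 177.97], [-48.28, 115.42], [12.27, 149.76], [-77.06, 257.06], [2.81, 150.46], [-146.56, 146.56]. Speed limits (degrees/s): [147.25, 147.25, 180, 180, 180, 180].

## Interface

Orientations are given as [roll, pitch, yaw] about the fixed x, y, z axes, in that order (R = Rz(yaw) Ry(pitch) Rx(roll)).
In Python, from workcell import env, grab_frame gives the robot as it stands. The module is installed in compiled form; this text tells all that it offers.
- The arm moves only by the tool move_arm, never from a script. Its argument "plan" is a list of rows, each an object of numbers: "tx", "ty", "tz": the shift along the tool's x, y, z in cm; "wx", "wy", "wz": the turn, a rotation vector about the tool's x, y, z in rad. In form: [{"tx": .., "ty": .., "tz": .., "wx": .., "wy": .., "wz": ..}, ...]. A call has 1 to 12 rows; each row shifts and turns the commanded pose from where the row before left it, along the tool's axes as they then stand; what a row does not reach is not made up. A row lasts 1/12 s, in which the tool goes at most 41.7 mm and 7.16 degrees, less where a joint would pass 70% of its speed; a pose out of reach is approached as far as the arm can. A call is refused whole if a number of a shift passes 4.17 or a number of a turn 0.125, either way. A call with a gripper value outside its range is refused whole. "gripper" is the finger opening in cm, from 0 to 9.12, set as the call begins (left out, the last holds). The fingers move at their own pace and stop on an object; "force" is the grip in N (left out, the last holds). Time passes only in rows, so rows that do not move let the fingers close. It gives the time, the measured TCP pose, the force, the opening and the grip force at its end, in the units of the state.
- env.state(): the state, without advancing time (a new reading comes with each control period).
- grab_frame(name): name is "scene" or "side" or "wrist"; returns a dict with "color" (420x560x3 uint8, red, green, blue), "vfov" (degrees; the focal length in pixels is half the picture's height over the tangent of half this angle, whatever the lens; pixels are square), "cx", "cy" (the principal point, pixels), "view" (4x4, takes a point from world to camera coordinates). Camera axes: x right, y up, looking along -z (the intrinsics and any distortion apply to the point x, -y, -z); pixel columns grow to the right and rows downward; lengths in mm; the calibration is good to about 2 mm. A picture is of the moment at which its call begins. There is no depth.
- env.job_done(): hands the job in; it is judged then, once.
The state is a dict: "time_s": time; "qpos": joint angles; "qvel": joint speeds; "effort": joint torques, N m; "ee_pos": TCP position; "ee_rot": TCP orientation; "force": force on the tool from outside, world axes, zero at the start; "torque": the same for the moment, N m; "gripper_width": finger opening in mm; "gripper_force": force on a finger pad.
Only numpy, scipy, OpenCV 4.12 (cv2) and the standard library are available. Lean on these libraries where they do the work, as an engineer would, in place of code of your own. Each camera call takes 0.05 s, during which the arm holds its last target. There are 200 camera calls.

## Working session

There is one attempt and no reset: what is moved stays moved. The work goes in short steps, Python scripts to look and compute and a tool call to move; the robot and the scene stay as the last step left them, time stands still between calls to the robot, and variables do not carry over. Pictures are saved under pics/ and viewed, at most 10 in all, crops included, and the job is handed in when it is done.

Besides the shell and the picture viewer there is one more tool, called after ">>>" by a JSON object that holds its "fn" and its "kwargs". move_arm: Moves the arm, as the interface text tells. Its arguments: {"type":"object","properties":{"plan":{"type":"array","items":{"type":"object","properties":{"tx":{"type":"number"},"ty":{"type":"number"},"tz":{"type":"number"},"wx":{"type":"number"},"wy":{"type":"number"},"wz":{"type":"number"}}}},"gripper":{"type":"number"},"force":{"type":"number"}},"required":["plan"]}

```bash
mkdir -p pics; cat > h.py <<'E'
import numpy as np, cv2
from workcell import env, grab_frame
def save(n,f,crop=None,s=1):
    im=f["color"][:,:,::-1]
    if crop: a,b,c,d=crop; im=im[b:d,a:c]
    cv2.imwrite("pics/"+n,cv2.resize(im,None,fx=s,fy=s,interpolation=cv2.INTER_CUBIC))
E
python3 - <<'E'
from h import *
import pickle
F={}
for n in("scene","side","wrist"):
    f=grab_frame(n);F[n]=f
    print(n,{k:(np.round(v,4).tolist() if k!="color" else v.shape) for k,v in f.items()})
pickle.dump(F,open("F.pkl","wb"))
a=np.hstack([F["scene"]["color"],F["side"]["color"]])
cv2.imwrite("pics/a.png",cv2.resize(F["scene"]["color"][:,:,::-1],(800,600),interpolation=cv2.INTER_CUBIC))
cv2.imwrite("pics/b.png",cv2.resize(F["side"]["color"][:,:,::-1],(800,600),interpolation=cv2.INTER_CUBIC))
print(env.state())
E
```

```text
scene {'color': (420, 560, 3), 'vfov': 55.0108, 'cx': 282.782, 'cy': 208.3821, 'view': [[0.3383, 0.941, -0.0009, -269.0843], [-0.5356, 0.1933, 0.8221, 170.3282], [0.7738, -0.2776, 0.5694, -1428.8377], [0.0, 0.0, 0.0, 1.0]]}
side {'color': (420, 560, 3), 'vfov': 53.769, 'cx': 279.4839, 'cy': 214.9037, 'view': [[-0.9517, -0.3065, 0.0179, 525.1112], [0.2107, -0.6094, 0.7644, -160.4301], [-0.2233, 0.7312, 0.6445, -1174.3926], [0.0, 0.0, 0.0, 1.0]]}
wrist {'color': (420, 560, 3), 'vfov': 67.5317, 'cx': 281.7533, 'cy': 207.9739, 'view': [[0.3388, 0.9409, -0.0007, -573.8185], [-0.9093, 0.3272, -0.257, 28.9569], [-0.2415, 0.0877, 0.9664, -389.9544], [0.0, 0.0, 0.0, 1.0]]}
{'time_s': 0.15, 'qpos': array([ 6.90427898e+01,  1.83434034e+01,  8.96882918e+01, -2.70329773e-04,
        7.20419933e+01, -1.14662077e+00]), 'qvel': array([ 0.07162886, -0.12034264, -0.2049653 , -0.09352124,  0.10807437,
        0.06077585]), 'effort': array([ 3.35429277e-04, -4.12769794e+01, -2.32157457e+01,  7.28286733e-02,
        4.33603884e-02, -1.01796345e-04]), 'ee_pos': array([194.75586483, 540.63938737, 213.32558073]), 'ee_rot': array([-1.79926321e+02, -1.21757815e-03,  1.60189493e+02]), 'force': array([ 0.47183601, -0.06833752, -0.11978073]), 'torque': array([ 0.02941297, -0.03548836,  0.00262395]), 'gripper_force': 0.0, 'gripper_width': 90.94917044103771}
```

View pics/a.png

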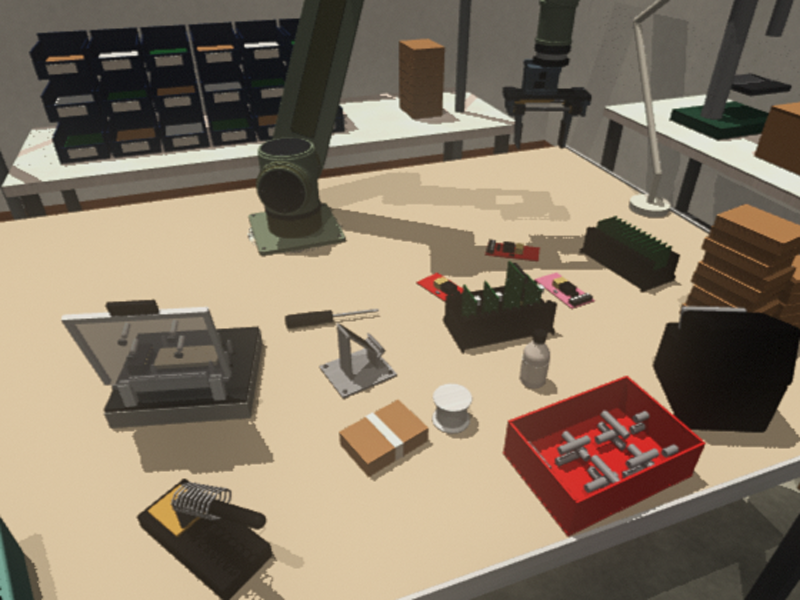

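View pics/b.png

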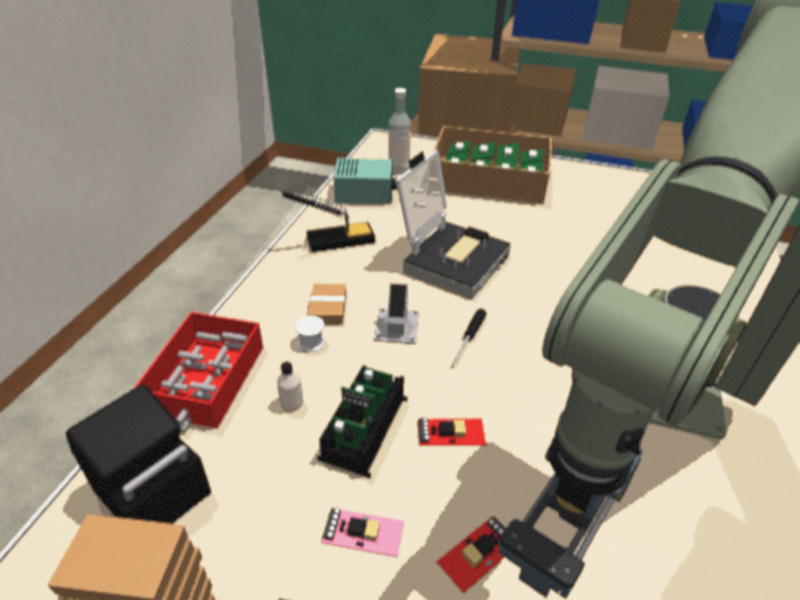

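Scene (800 px scale): green-board rack at (500,310), empty rack look-alike at (630,250), rest at (358,360), fixture at (185,370), red and pink boards flat on the table at (440,285), (513,250), (565,288). Side: rack at (362,420), rest at (397,315), fixture at (455,255). Next, enlarged crops.

```bash
cat >> h.py <<'E'
def ray(f,u,v):
    fl=210/np.tan(np.radians(f["vfov"])/2)
    V=np.array(f["view"]);R=V[:3,:3];c=-R.T@V[:3,3]
    d=R.T@np.array([(u-f["cx"])/fl,-(v-f["cy"])/fl,-1.]);return c,d/np.linalg.norm(d)
def onz(f,u,v,z):
    c,d=ray(f,u,v);return c+d*(z-c[2])/d[2]
def tri(*a): # (f,u,v)...
    A=np.zeros((3,3));b=np.zeros(3)
    for f,u,v in a:
        c,d=ray(f,u,v);P=np.eye(3)-np.outer(d,d);A+=P;b+=P@c
    return np.linalg.solve(A,b)
def proj(f,p):
    fl=210/np.tan(np.radians(f["vfov"])/2)
    V=np.array(f["view"]);q=V[:3,:3]@np.asarray(p,float)+V[:3,3]
    return np.array([f["cx"]+fl*q[0]/-q[2],f["cy"]-fl*q[1]/-q[2]])
def tile(f,crop,w=400,h=300):
    a,b,c,d=crop;im=np.clip(f["color"][b:d,a:c,::-1].astype(float)*1.6,0,255).astype(np.uint8)
    return cv2.resize(im,(w,h),interpolation=cv2.INTER_CUBIC)
E
python3 - <<'E'
from h import *
import pickle
F=pickle.load(open("F.pkl","rb"));S,D=F["scene"],F["side"]
cv2.imwrite("pics/c.png",np.vstack([np.hstack([tile(S,(300,175,400,250)),tile(D,(200,252,312,336))]),np.hstack([tile(S,(210,218,290,278)),tile(D,(240,190,320,250))])]))
cv2.imwrite("pics/d.png",np.vstack([np.hstack([tile(S,(40,198,192,312)),tile(D,(250,104,394,212))]),np.hstack([tile(F["wrist"],(0,0,560,420)),tile(D,(200,200,300,275))])]))
E
```

```text
(no output)
```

View pics/c.png

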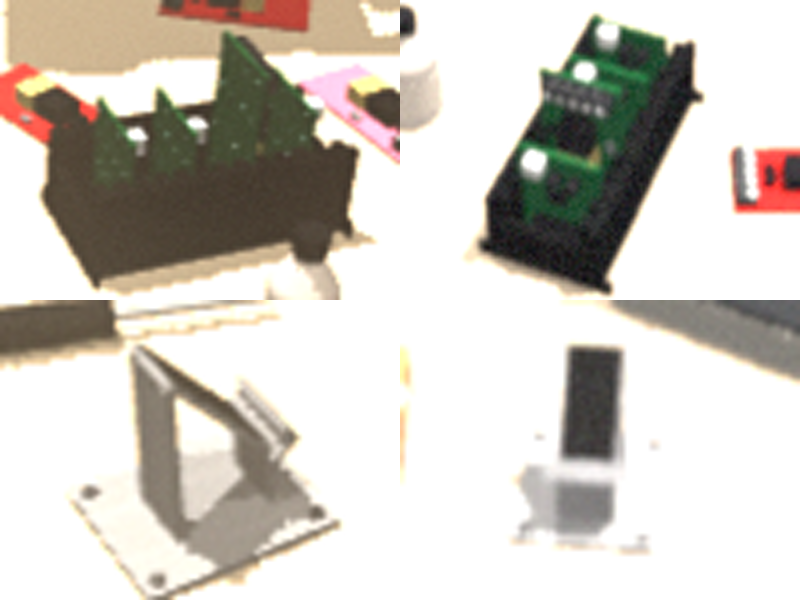

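View pics/d.png

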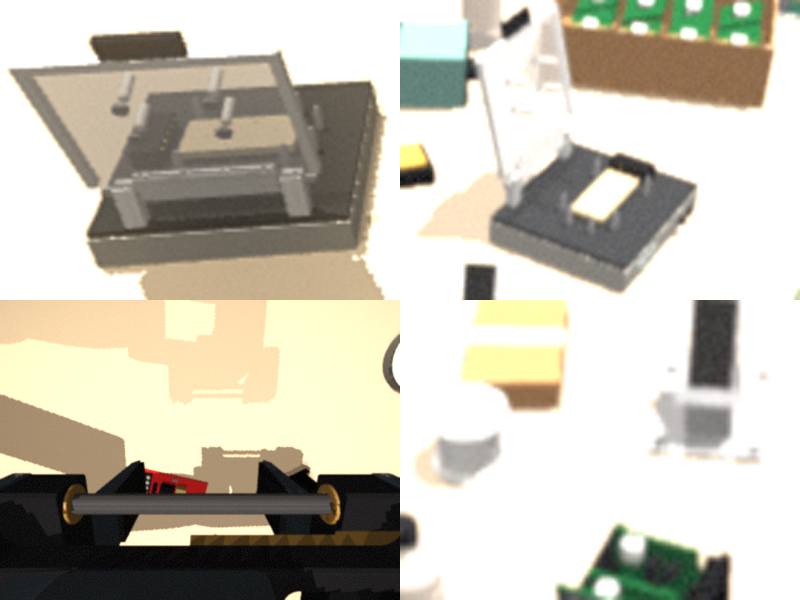

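The tall board is unambiguous: of four green boards in the rack, the one at scene (357,184), side (245,276) stands highest and has the terminal strip, seen in the enlarged crop. The red and pink ones lie flat on the table and are decoys. Rest: panel top faces the scene's left. Fixture: contact block at side tile (632,165), lid open.

```bash
python3 - <<'E'
from h import *
import pickle
F=pickle.load(open("F.pkl","rb"));S,D=F["scene"],F["side"]
for n in F: print(n,ray(F[n],280,210)[0].round(0),ray(F[n],280,210)[1].round(2))
s=lambda u,v,c,k:(c[0]+u*k,c[1]+v*k)
P=lambda *a:print(a[0],np.round(a[1],1))
cs=(300,175);ds=(200,252)
rs=lambda u,v,z:onz(S,300+u/4,175+v/4,z)
rd=lambda u,v,z:onz(D,200+(u-400)*.28,252+v*.28,z)
P("rack S botL",rs(100,288,0));P("rack S botR",rs(355,235,0));P("rack topL near",rs(45,185,65))
for q in[(485,245),(605,288),(697,97)]:P("rack D",rd(*q,0))
P("brd D top L",rd(543,72,128));P("brd D top R",rd(612,92,128))
P("brd S top near",rs(226,33,128));P("brd S far",rs(272,78,128))
es=lambda u,v,z:onz(S,210+u/5,218+(v-300)/5,z);ed=lambda u,v,z:onz(D,240+(u-400)/5,190+(v-300)/5,z)
for q in[(70,497),(157,600),(340,523)]:P("rest S",es(*q,3))
for q in[(515,545),(650,550)]:P("rest D",ed(*q,3))
zt=43+80*np.sin(np.radians(50))
P("rest panel top D",[ed(570,345,zt),ed(622,345,zt)]);P("S",es(135,347,zt))
fs=lambda u,v,z:onz(S,40+u*.38,198+v*.38,z);fd=lambda u,v,z:onz(D,250+(u-400)*.36,104+v*.36,z)
for q in[(88,235),(355,248),(375,83)]:P("fix S",fs(*q,40))
for q in[(492,225),(632,262),(695,185),(572,140)]:P("fix D",fd(*q,40))
E
```

```text
scene [1288. -176.  673.] [-0.77  0.27 -0.57]
side [271. 922. 870.] [ 0.22 -0.74 -0.64]
wrist [127. 565. 384.] [ 0.25 -0.1  -0.96]
rack S botL [574.1 195.1   0. ]
rack S botR [582.2 379.2   0. ]
rack topL near [539.5 168.7  65. ]
rack D [578.7 369.5   0. ]
rack D [487.3 375.6   0. ]
rack D [479.1 192.7   0. ]
brd D top L [552.4 312.1 128. ]
brd D top R [502.9 313.8 128. ]
brd S top near [503.7 309.3 128. ]
brd S far [561.7 310.3 128. ]
rest S [528.6 -59.2   3. ]
rest S [613.  -37.2   3. ]
rest S [592.   60.7   3. ]
rest D [584.3  62.5   3. ]
rest D [505.4  40.1   3. ]
rest panel top D [[574.9 -12.1 104.3]
 [545.4 -22.4 104.3]]
S [551.4 -25.1 104.3]
fix S [ 554.9 -392.2   40. ]
fix S [ 643.6 -188.6   40. ]
fix S [ 429.6 -141.7   40. ]
fix D [ 595.6 -174.1   40. ]
fix D [ 417.3 -158.    40. ]
fix D [ 374.5 -344.1   40. ]
fix D [ 551.8 -396.7   40. ]
```

```bash
cat >> h.py <<'E'
from scipy.spatial.transform import Rotation as Ro
def RT(z,y):
    z=np.array(z,float)/np.linalg.norm(z);y=np.array(y,float);y-=z*(y@z);y/=np.linalg.norm(y)
    return np.c_[np.cross(y,z),y,z]
def plan(p1,R1,p0=None,R0=None,n=None):
    "equal rows (cm, rad) from pose 0 (default: measured) to pose 1"
    s=env.state()
    if p0 is None: p0=s["ee_pos"];R0=Ro.from_euler("xyz",s["ee_rot"],degrees=True).as_matrix()
    v=Ro.from_matrix(R0.T@R1).as_rotvec();L=np.linalg.norm(np.array(p1)-p0)
    n=n or int(max(np.ceil(L/40),np.ceil(np.linalg.norm(v)/.12),1))
    M=Ro.from_rotvec(v/n).as_matrix();A=sum(np.linalg.matrix_power(M,k) for k in range(n))
    d=np.linalg.solve(A,R0.T@(np.array(p1)-p0))/10
    print(n,"x",dict(zip("tx ty tz wx wy wz".split(),np.r_[d.round(2),(v/n).round(4)].tolist())))
def down(yaw): y=np.radians(yaw); return RT([0,0,-1],[np.sin(y),-np.cos(y),0])
E
python3 - <<'E'
from h import *
plan([531,250,250],down(90))
E
```

```text
12 x {'tx': -3.87, 'ty': 0.76, 'tz': -0.31, 'wx': -0.0001, 'wy': 0.0001, 'wz': 0.1021}
```

>>> {"fn": "move_arm", "kwargs": {"plan": [{"tx": -3.87, "ty": 0.76, "tz": -0.31, "wz": 0.102}, {"tx": -3.87, "ty": 0.76, "tz": -0.31, "wz": 0.102}, {"tx": -3.87, "ty": 0.76, "tz": -0.31, "wz": 0.102}, {"tx": -3.87, "ty": 0.76, "tz": -0.31, "wz": 0.102}, {"tx": -3.87, "ty": 0.76, "tz": -0.31, "wz": 0.102}, {"tx": -3.87, "ty": 0.76, "tz": -0.31, "wz": 0.102}, {"tx": -3.87, "ty": 0.76, "tz": -0.31, "wz": 0.102}, {"tx": -3.87, "ty": 0.76, "tz": -0.31, "wz": 0.102}, {"tx": -3.87, "ty": 0.76, "tz": -0.31, "wz": 0.102}, {"tx": -3.87, "ty": 0.76, "tz": -0.31, "wz": 0.102}, {"tx": -3.87, "ty": 0.76, "tz": -0.31, "wz": 0.102}, {"tx": -3.87, "ty": 0.76, "tz": -0.31, "wz": 0.102}]}}

```text
schema error: expected keys tx, ty, tz, wx, wy, wz
```

>>> {"fn": "move_arm", "kwargs": {"plan": [{"tx": -3.87, "ty": 0.76, "tz": -0.31, "wx": 0, "wy": 0, "wz": 0.102}, {"tx": -3.87, "ty": 0.76, "tz": -0.31, "wx": 0, "wy": 0, "wz": 0.102}, {"tx": -3.87, "ty": 0.76, "tz": -0.31, "wx": 0, "wy": 0, "wz": 0.102}, {"tx": -3.87, "ty": 0.76, "tz": -0.31, "wx": 0, "wy": 0, "wz": 0.102}, {"tx": -3.87, "ty": 0.76, "tz": -0.31, "wx": 0, "wy": 0, "wz": 0.102}, {"tx": -3.87, "ty": 0.76, "tz": -0.31, "wx": 0, "wy": 0, "wz": 0.102}, {"tx": -3.87, "ty": 0.76, "tz": -0.31, "wx": 0, "wy": 0, "wz": 0.102}, {"tx": -3.87, "ty": 0.76, "tz": -0.31, "wx": 0, "wy": 0, "wz": 0.102}, {"tx": -3.87, "ty": 0.76, "tz": -0.31, "wx": 0, "wy": 0, "wz": 0.102}, {"tx": -3.87, "ty": 0.76, "tz": -0.31, "wx": 0, "wy": 0, "wz": 0.102}, {"tx": -3.87, "ty": 0.76, "tz": -0.31, "wx": 0, "wy": 0, "wz": 0.102}, {"tx": -3.87, "ty": 0.76, "tz": -0.31, "wx": 0, "wy": 0, "wz": 0.102}]}}

```text
time_s: 1.15
ee_pos: [532.2, 248.5, 250.6]
ee_rot: [-180.0, 0.0, 89.8]
force: [-0.2, 0.4, -0.2]
gripper_width: 91.1
gripper_force: 0.0
```

```bash
python3 - <<'E'
from h import *
import pickle
f=grab_frame("wrist");pickle.dump(f,open("w1.pkl","wb"));save("e.png",f,None,1.42)
plan([560,-20,260],down(90))
E
```

```text
7 x {'tx': -3.73, 'ty': 0.4, 'tz': -0.11, 'wx': 0.0003, 'wy': 0.0009, 'wz': -0.0018}
```

View pics/e.png

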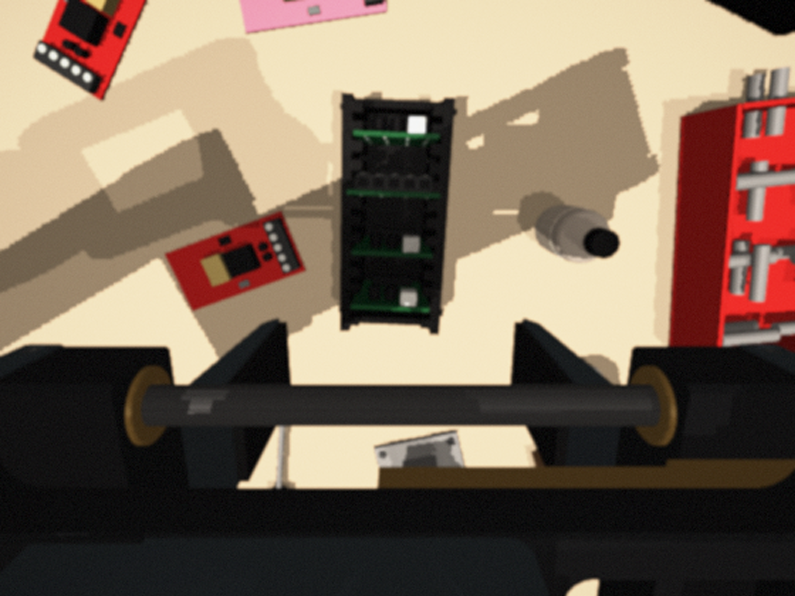

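Wrist view (×1.42): rack at (345–455, 95–332); tall board is the second from the top, edge with dark strip at (346–440, 190); shorts at y≈135, 250, 305; red decoy lies flat at (235,260).

```bash
python3 - <<'E'
from h import *
import pickle
f=pickle.load(open("w1.pkl","rb"));c=f["color"].astype(int)
g=(c[...,1]>1.25*c[...,0])&(c[...,1]>1.15*c[...,2])&(c[...,1]>35)
for r in range(128,146):
    x=np.where(g[r,225:325])[0]+225
    print(r,len(x),x.min() if len(x) else 0,x.max() if len(x) else 0)
for q in[(343,95),(455,100),(345,330),(438,332)]:print("rack top",onz(f,q[0]/1.42,q[1]/1.42,65).round(1))
E
```

```text
128 0 0 0
129 0 0 0
130 0 0 0
131 0 0 0
132 0 0 0
133 18 245 267
134 40 244 284
135 59 244 302
136 66 244 309
137 61 245 309
138 41 266 309
139 8 299 308
140 0 0 0
141 0 0 0
142 0 0 0
143 0 0 0
144 0 0 0
145 0 0 0
rack top [490.3 378.9  65. ]
rack top [573.1 375.1  65. ]
rack top [485.3 195.6  65. ]
rack top [563.8 193.5  65. ]
```

>>> {"fn": "move_arm", "kwargs": {"plan": [{"tx": -3.73, "ty": 0.4, "tz": -0.1, "wx": 0, "wy": 0, "wz": 0}, {"tx": -3.73, "ty": 0.4, "tz": -0.1, "wx": 0, "wy": 0, "wz": 0}, {"tx": -3.73, "ty": 0.4, "tz": -0.1, "wx": 0, "wy": 0, "wz": 0}, {"tx": -3.73, "ty": 0.4, "tz": -0.1, "wx": 0, "wy": 0, "wz": 0}, {"tx": -3.73, "ty": 0.4, "tz": -0.1, "wx": 0, "wy": 0, "wz": 0}, {"tx": -3.73, "ty": 0.4, "tz": -0.1, "wx": 0, "wy": 0, "wz": 0}, {"tx": -3.73, "ty": 0.4, "tz": -0.1, "wx": 0, "wy": 0, "wz": 0}]}}

```text
time_s: 1.78
ee_pos: [559.1, -12.3, 258.0]
ee_rot: [-180.0, -0.0, 90.1]
force: [1.2, 0.6, 0.7]
gripper_width: 91.2
gripper_force: 0.0
```

```bash
python3 - <<'E'
from h import *
import pickle
f=grab_frame("wrist");pickle.dump(f,open("w2.pkl","wb"))
plan([470,-280,290],down(90))
E
```

```text
7 x {'tx': -3.73, 'ty': -1.28, 'tz': -0.44, 'wx': 0.0001, 'wy': 0.0009, 'wz': -0.0004}
```

>>> {"fn": "move_arm", "kwargs": {"plan": [{"tx": -3.73, "ty": -1.28, "tz": -0.44, "wx": 0, "wy": 0, "wz": 0}, {"tx": -3.73, "ty": -1.28, "tz": -0.44, "wx": 0, "wy": 0, "wz": 0}, {"tx": -3.73, "ty": -1.28, "tz": -0.44, "wx": 0, "wy": 0, "wz": 0}, {"tx": -3.73, "ty": -1.28, "tz": -0.44, "wx": 0, "wy": 0, "wz": 0}, {"tx": -3.73, "ty": -1.28, "tz": -0.44, "wx": 0, "wy": 0, "wz": 0}, {"tx": -3.73, "ty": -1.28, "tz": -0.44, "wx": 0, "wy": 0, "wz": 0}, {"tx": -3.73, "ty": -1.28, "tz": -0.44, "wx": 0, "wy": 0, "wz": 0}, {"tx": 0, "ty": 0, "tz": 0, "wx": 0, "wy": 0, "wz": 0}]}}

```text
time_s: 2.5
ee_pos: [468.2, -277.7, 289.3]
ee_rot: [-180.0, 0.2, 89.7]
force: [0.1, 0.2, 0.2]
gripper_width: 91.1
gripper_force: 0.0
```

```bash
python3 - <<'E'
from h import *
import pickle
f=grab_frame("wrist");pickle.dump(f,open("w3.pkl","wb"))
w2=pickle.load(open("w2.pkl","rb"))
# left: rest view crop ; right: fixture view
cv2.imwrite("pics/f.png",np.vstack([cv2.resize(w2["color"][0:240,:,::-1],(700,300)),cv2.resize(f["color"][0:240,:,::-1],(700,300))]))
E
```

```text
(no output)
```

View pics/f.png

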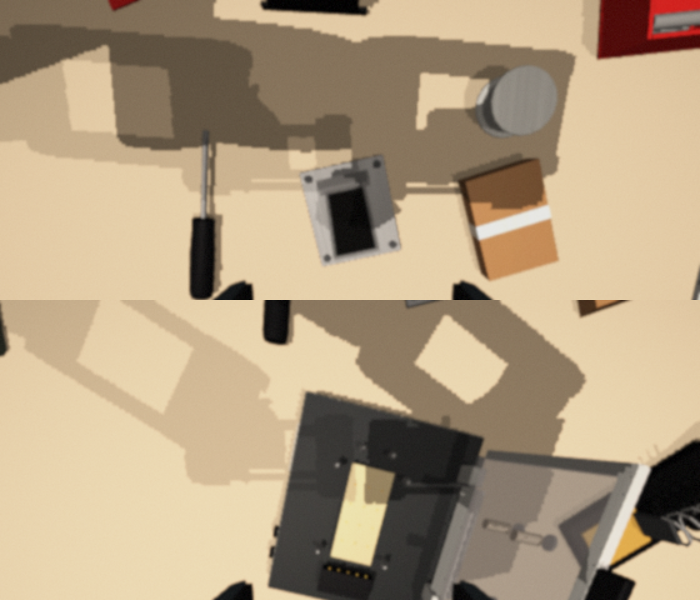

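Top (rest view, ×1.25): rest base corners (301,173),(380,156),(400,248),(323,265). Bottom (fixture): nest plate corners (352,462),(397,474),(376,568),(330,558), contact block below at (347,575), lid open on the right.

```bash
python3 - <<'E'
from h import *
import pickle
w1,w2,w3=[pickle.load(open(f"w{i}.pkl","rb")) for i in(1,2,3)]
P=lambda n,v:print(n,np.round(v,1).tolist())
# tall board
for r,x in((134.7,244.5),(137.7,309.3)):P("board end",onz(w1,x,r,128))
# rest
C=np.array([onz(w2,u/1.25,v/1.25,6)[:2] for u,v in[(301,173),(380,156),(400,248),(323,265)]])
H=np.array([onz(w2,u/1.25,v/1.25,6)[:2] for u,v in[(307,180),(376,163),(396,245),(327,258)]])
for n,Q in(("C",C),("H",H)):
    P("rest "+n,Q.mean(0));P("edges",[np.r_[np.linalg.norm(Q[i-1]-Q[i]),np.degrees(np.arctan2(*(Q[i]-Q[i-1])[::-1]))] for i in range(4)])
# dark panel
g=w2["color"].max(2);m=(g<40).astype(np.uint8);m[:, :255]=0;m[:,310:]=0;m[:140]=0;m[215:]=0
n,l,s,ce=cv2.connectedComponentsWithStats(m);k=1+np.argmax(s[1:,4]);print("panel bbox",s[k])
c=cv2.findContours((l==k).astype(np.uint8),0,1)[0][0];print("rect px",np.round(cv2.boxPoints(cv2.minAreaRect(c)),1).tolist())
# plate
hsv=cv2.cvtColor(w3["color"],cv2.COLOR_RGB2HSV);m=((hsv[...,1]>50)&(hsv[...,2]>70)).astype(np.uint8)
m[:,:255]=0;m[:,325:]=0;m[:120]=0;m[220:]=0
n,l,s,ce=cv2.connectedComponentsWithStats(m);k=1+np.argmax(s[1:,4]);print("plate",s[k])
c=cv2.findContours((l==k).astype(np.uint8),0,1)[0][0][:,0].astype(float)
M=np.array([onz(w3,u,v,52)[:2] for u,v in c],np.float32);r=cv2.minAreaRect(M);print(r)
P("pins tips z?",[onz(w3,u/1.25,(v-300)/1.25,66)[:2] for u,v in[(340,464),(413,483),(318,549),(386,562)]])
P("box",[onz(w3,u/1.25,(v-300)/1.25,40)[:2] for u,v in[(306,392),(483,438),(268,586)]])
E
```

```text
board end [498.3, 311.5, 128.0]
board end [557.3, 308.6, 128.0]
rest C [557.7, 0.9]
edges [[102.7, 102.0], [84.6, 11.9], [101.1, -76.2], [87.6, -167.0]]
rest H [558.2, 0.2]
edges [[87.4, 103.2], [74.7, 13.6], [90.9, -75.0], [77.7, -168.9]]
panel bbox [ 264  150   35   53 1371]
rect px [[261.1000061035156, 154.6999969482422], [290.29998779296875, 149.39999389648438], [299.0, 197.60000610351562], [269.8999938964844, 202.89999389648438]]
plate [ 263  129   53   85 2870]
((477.4202880859375, -267.56988525390625), (103.66700744628906, 48.17983627319336), 76.02565002441406)
pins tips z? [[456.4, -214.6], [528.2, -233.1], [432.6, -299.6], [503.0, -313.8]]
box [[422.7, -145.6], [602.0, -190.1], [372.7, -348.4]]
```

```bash
python3 - <<'E'
from h import *
import pickle
w2=pickle.load(open("w2.pkl","rb"))
x=np.array([np.cos(np.radians(-77)),np.sin(np.radians(-77)),0]);y=np.array([-x[1],x[0],0]);c=np.array([558,.6,0])
for n,(u,v),z in(("top",(270,203),104.3),("top",(299,197.6),104.3),("foot",(261.1,154.7),42),("foot",(290.3,149.4),42),("footlip",(261.1,154.7),48),("footlip",(290.3,149.4),48)):
    p=onz(w2,u,v,z)-c;print(n,round(p@x,1),round(p@y,1))
plan([527.8,309,200],down(87.2))
plan([527.8,309,86],down(87.2),np.array([527.8,309,200]),down(87.2))
E
```

```text
top 18.6 -16.2
top 19.8 15.1
foot -28.2 -18.5
foot -26.5 17.6
footlip -28.7 -18.0
footlip -27.0 17.5
15 x {'tx': 3.9, 'ty': 0.29, 'tz': 0.59, 'wx': 0.0, 'wy': 0.0, 'wz': 0.003}
3 x {'tx': 0.0, 'ty': 0.0, 'tz': 3.8, 'wx': 0.0, 'wy': 0.0, 'wz': 0.0}
```

>>> {"fn": "move_arm", "kwargs": {"plan": [{"tx": 3.9, "ty": 0.29, "tz": 0.5, "wx": 0, "wy": 0, "wz": 0.003}, {"tx": 3.9, "ty": 0.29, "tz": 0.5, "wx": 0, "wy": 0, "wz": 0.003}, {"tx": 3.9, "ty": 0.29, "tz": 0.5, "wx": 0, "wy": 0, "wz": 0.003}, {"tx": 3.9, "ty": 0.29, "tz": 0.5, "wx": 0, "wy": 0, "wz": 0.003}, {"tx": 3.9, "ty": 0.29, "tz": 0.5, "wx": 0, "wy": 0, "wz": 0.003}, {"tx": 3.9, "ty": 0.29, "tz": 0.5, "wx": 0, "wy": 0, "wz": 0.003}, {"tx": 3.9, "ty": 0.29, "tz": 0.5, "wx": 0, "wy": 0, "wz": 0.003}, {"tx": 3.9, "ty": 0.29, "tz": 0.5, "wx": 0, "wy": 0, "wz": 0.003}, {"tx": 3.9, "ty": 0.29, "tz": 0.5, "wx": 0, "wy": 0, "wz": 0.003}, {"tx": 3.9, "ty": 0.29, "tz": 0.5, "wx": 0, "wy": 0, "wz": 0.003}, {"tx": 3.9, "ty": 0.29, "tz": 0.5, "wx": 0, "wy": 0, "wz": 0.003}, {"tx": 3.9, "ty": 0.29, "tz": 0.5, "wx": 0, "wy": 0, "wz": 0.003}]}}

```text
time_s: 3.55
ee_pos: [510.8, 198.9, 228.5]
ee_rot: [-180.0, -0.0, 88.1]
force: [1.2, -0.3, 0.3]
gripper_width: 91.2
gripper_force: 0.0
```

>>> {"fn": "move_arm", "kwargs": {"plan": [{"tx": 3.9, "ty": 0.29, "tz": 0.5, "wx": 0, "wy": 0, "wz": 0.003}, {"tx": 3.9, "ty": 0.29, "tz": 0.5, "wx": 0, "wy": 0, "wz": 0.003}, {"tx": 3.9, "ty": 0.29, "tz": 0.5, "wx": 0, "wy": 0, "wz": 0.003}, {"tx": 0, "ty": 0, "tz": 0, "wx": 0, "wy": 0, "wz": 0}]}}

```text
time_s: 3.88
ee_pos: [523.7, 319.8, 211.7]
ee_rot: [-179.9, -0.2, 87.9]
force: [0.5, -0.6, -0.4]
gripper_width: 90.9
gripper_force: 0.0
```

```bash
python3 - <<'E'
from h import *
print(env.state()["qpos"].round(0),env.state()["ee_rot"].round(1))
plan([527.8,309,86],down(87.2))
f=grab_frame("wrist");save("g.png",f,(150,100,450,320),2.6)
# tall board top edge
c=f["color"].astype(int);g=(c[...,1]>1.25*c[...,0])&(c[...,1]>1.15*c[...,2])&(c[...,1]>35)
m=g.astype(np.uint8);n,l,s,ce=cv2.connectedComponentsWithStats(m)
for k in range(1,n):
    if s[k,4]>60:print(s[k],onz(f,s[k,0],ce[k][1],128).round(1),onz(f,s[k,0]+s[k,2],ce[k][1],128).round(1))
E
```

```text
[30. 22. 85.  0. 74. 32.] [-179.9   -0.2   87.9]
4 x {'tx': -0.27, 'ty': 0.12, 'tz': 3.14, 'wx': -0.0006, 'wy': -0.0007, 'wz': 0.0029}
[255 170  66   5 229] [502.9 355.3 128. ] [556.5 353.3 128. ]
[253 221  70   6 305] [498.6 311.5 128. ] [558.  309.4 128. ]
[256 254  62   6 257] [499.4 281.4 128. ] [553.5 279.5 128. ]
```

View pics/g.png

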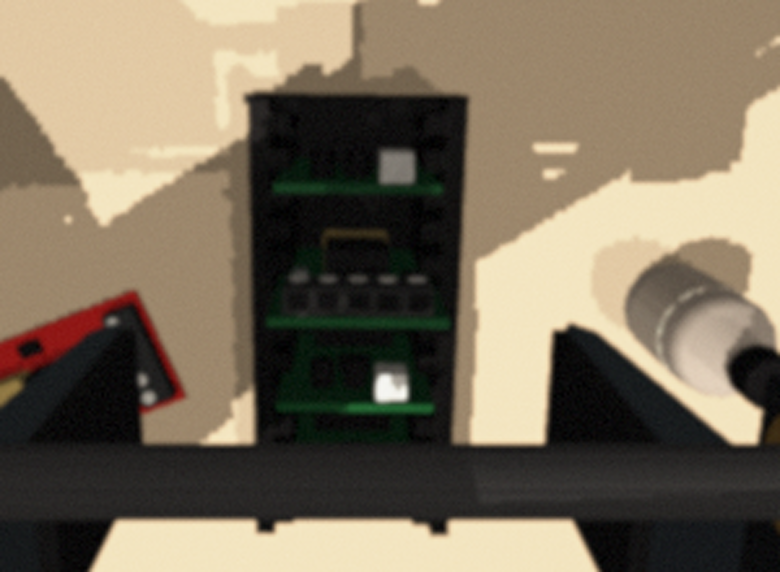

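The crop confirms the tall board: terminal strip with 5 terminals at (355,300), its top edge at (360,322), larger than the shorts at (358,188) and (355,407). Now grasping.

>>> {"fn": "move_arm", "kwargs": {"plan": [{"tx": -0.25, "ty": 0.12, "tz": 3.14, "wx": 0, "wy": 0, "wz": 0.002}, {"tx": -0.25, "ty": 0.12, "tz": 3.14, "wx": 0, "wy": 0, "wz": 0.002}, {"tx": -0.25, "ty": 0.12, "tz": 3.14, "wx": 0, "wy": 0, "wz": 0.002}, {"tx": -0.22, "ty": 0.12, "tz": 3.14, "wx": 0, "wy": 0, "wz": 0.002}, {"tx": 0, "ty": 0, "tz": 0, "wx": 0, "wy": 0, "wz": 0}, {"tx": 0, "ty": 0, "tz": 0, "wx": 0, "wy": 0, "wz": 0}]}}

```text
time_s: 4.43
ee_pos: [528.2, 301.4, 87.5]
ee_rot: [-179.8, 0.1, 87.0]
force: [0.0, -0.4, 0.5]
gripper_width: 91.0
gripper_force: 0.0
```

>>> {"fn": "move_arm", "kwargs": {"plan": [{"tx": 0, "ty": 0, "tz": 0, "wx": 0, "wy": 0, "wz": 0}, {"tx": 0, "ty": 0, "tz": 0, "wx": 0, "wy": 0, "wz": 0}, {"tx": 0, "ty": 0, "tz": 0, "wx": 0, "wy": 0, "wz": 0}, {"tx": 0, "ty": 0, "tz": 0, "wx": 0, "wy": 0, "wz": 0}, {"tx": 0, "ty": 0, "tz": 0, "wx": 0, "wy": 0, "wz": 0}, {"tx": 0, "ty": 0, "tz": 0, "wx": 0, "wy": 0, "wz": 0}], "gripper": 5.5, "force": 20}}

```text
time_s: 4.93
ee_pos: [529.8, 302.4, 89.3]
ee_rot: [179.9, -0.1, 87.0]
force: [-0.5, 0.6, 3.7]
gripper_width: 59.9
gripper_force: 19.9
```

>>> {"fn": "move_arm", "kwargs": {"plan": [{"tx": 0, "ty": 0, "tz": -0.4, "wx": 0, "wy": 0, "wz": 0}, {"tx": 0, "ty": 0, "tz": -0.8, "wx": 0, "wy": 0, "wz": 0}, {"tx": 0, "ty": 0, "tz": -1.2, "wx": 0, "wy": 0, "wz": 0}, {"tx": 0, "ty": 0, "tz": -1.2, "wx": 0, "wy": 0, "wz": 0}, {"tx": 0, "ty": 0, "tz": -1.2, "wx": 0, "wy": 0, "wz": 0}, {"tx": 0, "ty": 0, "tz": -1.2, "wx": 0, "wy": 0, "wz": 0}, {"tx": 0, "ty": 0, "tz": -1.2, "wx": 0, "wy": 0, "wz": 0}, {"tx": 0, "ty": 0, "tz": -1.2, "wx": 0, "wy": 0, "wz": 0}, {"tx": 0, "ty": 0, "tz": -1.2, "wx": 0, "wy": 0, "wz": 0}, {"tx": 0, "ty": 0, "tz": -1.2, "wx": 0, "wy": 0, "wz": 0}, {"tx": 0, "ty": 0, "tz": -1.2, "wx": 0, "wy": 0, "wz": 0}, {"tx": 0, "ty": 0, "tz": 0, "wx": 0, "wy": 0, "wz": 0}]}}

```text
time_s: 5.93
ee_pos: [530.8, 302.7, 211.4]
ee_rot: [179.7, -0.2, 87.0]
force: [0.4, -0.8, -0.3]
gripper_width: 59.2
gripper_force: 19.9
```

>>> {"fn": "move_arm", "kwargs": {"plan": [{"tx": 0, "ty": 0, "tz": 0, "wx": 0, "wy": 0, "wz": 0}, {"tx": 0, "ty": 0, "tz": 0, "wx": 0, "wy": 0, "wz": 0}, {"tx": 0, "ty": 0, "tz": 0, "wx": 0, "wy": 0, "wz": 0}]}}

```text
time_s: 6.18
ee_pos: [529.0, 301.8, 207.3]
ee_rot: [-179.9, 0.1, 87.0]
force: [0.3, -0.5, -2.2]
gripper_width: 60.0
gripper_force: 19.9
```

```bash
python3 - <<'E'
from h import *
import pickle
S=grab_frame("scene");D=grab_frame("side");W=grab_frame("wrist")
pickle.dump((S,D,W),open("k.pkl","wb"))
cv2.imwrite("pics/h.png",np.hstack([tile(S,(300,110,400,260),400,600),tile(D,(190,170,290,320),400,600)]))
print(env.state()["ee_pos"],env.state()["ee_rot"])
E
```

```text
[529.27185869 301.89611858 207.58568844] [-1.79928950e+02  4.10490743e-02  8.70211966e+01]
```

View pics/h.png

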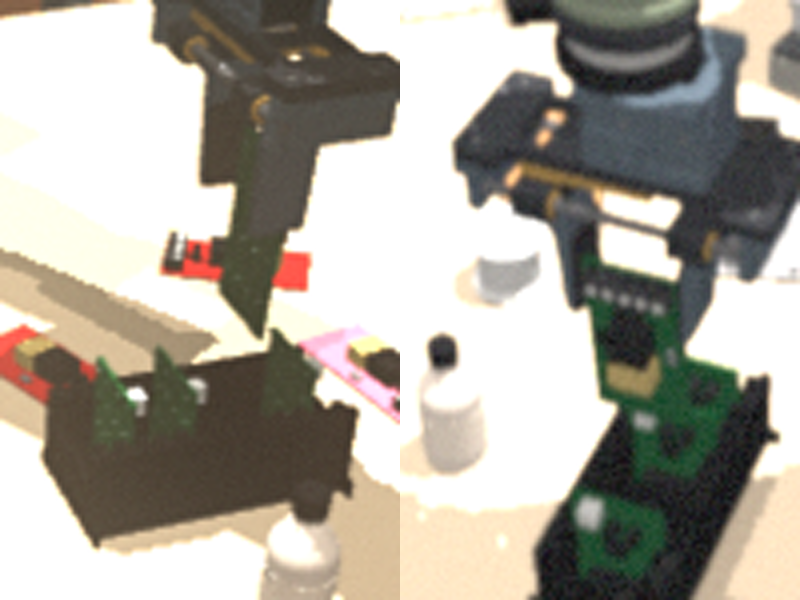

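```bash
cat >> h.py <<'E'
rx=np.array([np.cos(np.radians(-77)),np.sin(np.radians(-77)),0]);ry=np.array([-rx[1],rx[0],0]);Z=np.array([0,0,1.])
seat=np.array([558,.6,0])-31*rx+43*Z
bz=.6428*rx+.766*Z; nn=-.766*rx+.6428*Z
def restpose(h,o,ax=8,az=81): # held from top: board origin h above the ledge, o before the panel
    R=RT(-bz,ry); return seat+h*bz+o*nn-ax*R[:,0]-az*R[:,2],R
E
python3 - <<'E'
from h import *
import pickle
S,D,W=pickle.load(open("k.pkl","rb"))
for u,v,X in((365.75,193.75,559),(355.5,182.5,499)):
    c,d=ray(S,u,v);print((c+d*(X-c[0])/d[0]).round(1))
p,R=restpose(40,25);print(p.round(1),R.round(2).tolist());plan(p,R)
q,R=restpose(15,3.5);plan(q,R,p,R)
q2,R=restpose(1,3.5);plan(q2,R,q,R)
E
```

```text
[559.  305.3 129.7]
[499.  309.  127.7]
[565.6 -32.3 146.6] [[-0.17, 0.97, -0.14], [0.75, 0.22, 0.63], [0.64, -0.0, -0.77]]
9 x {'tx': -3.85, 'ty': 0.16, 'tz': -0.51, 'wx': 0.0107, 'wy': 0.0771, 'wz': -0.0298}
1 x {'tx': -2.15, 'ty': 0.0, 'tz': 2.5, 'wx': 0.0, 'wy': 0.0, 'wz': 0.0}
1 x {'tx': -0.0, 'ty': 0.0, 'tz': 1.4, 'wx': 0.0, 'wy': 0.0, 'wz': 0.0}
```

>>> {"fn": "move_arm", "kwargs": {"plan": [{"tx": -3.85, "ty": 0.16, "tz": -0.51, "wx": 0.0107, "wy": 0.0771, "wz": -0.0298}, {"tx": -3.85, "ty": 0.16, "tz": -0.51, "wx": 0.0107, "wy": 0.0771, "wz": -0.0298}, {"tx": -3.85, "ty": 0.16, "tz": -0.51, "wx": 0.0107, "wy": 0.0771, "wz": -0.0298}, {"tx": -3.85, "ty": 0.16, "tz": -0.51, "wx": 0.0107, "wy": 0.0771, "wz": -0.0298}, {"tx": -3.85, "ty": 0.16, "tz": -0.51, "wx": 0.0107, "wy": 0.0771, "wz": -0.0298}, {"tx": -3.85, "ty": 0.16, "tz": -0.51, "wx": 0.0107, "wy": 0.0771, "wz": -0.0298}, {"tx": -3.85, "ty": 0.16, "tz": -0.51, "wx": 0.0107, "wy": 0.0771, "wz": -0.0298}, {"tx": -3.85, "ty": 0.16, "tz": -0.51, "wx": 0.0107, "wy": 0.0771, "wz": -0.0298}, {"tx": -3.85, "ty": 0.16, "tz": -0.51, "wx": 0.0107, "wy": 0.0771, "wz": -0.0298}, {"tx": 0, "ty": 0, "tz": 0, "wx": 0, "wy": 0, "wz": 0}, {"tx": 0, "ty": 0, "tz": 0, "wx": 0, "wy": 0, "wz": 0}, {"tx": 0, "ty": 0, "tz": 0, "wx": 0, "wy": 0, "wz": 0}]}}

```text
time_s: 7.33
ee_pos: [566.1, -32.2, 146.8]
ee_rot: [180.0, -40.1, 103.0]
force: [0.1, 0.8, -1.2]
gripper_width: 59.5
gripper_force: 20.0
```

>>> {"fn": "move_arm", "kwargs": {"plan": [{"tx": 0, "ty": 0, "tz": 0, "wx": 0, "wy": 0, "wz": 0}, {"tx": 0, "ty": 0, "tz": 0, "wx": 0, "wy": 0, "wz": 0}, {"tx": 0, "ty": 0, "tz": 0, "wx": 0, "wy": 0, "wz": 0}]}}

```text
time_s: 7.58
ee_pos: [566.0, -30.8, 149.1]
ee_rot: [179.7, -39.9, 103.4]
force: [0.1, 0.0, -2.0]
gripper_width: 59.7
gripper_force: 20.0
```

```bash
python3 - <<'E'
from h import *
import pickle
S=grab_frame("scene");D=grab_frame("side");pickle.dump((S,D),open("k2.pkl","wb"))
s=env.state();print(s["ee_pos"].round(1),s["ee_rot"].round(1),s["qpos"].round(0),s["force"].round(1))
p,R=restpose(15,3.5,7,80);plan(p,R)
cv2.imwrite("pics/i.png",np.hstack([tile(S,(200,180,300,280),400,400),tile(D,(230,150,330,250),400,400)]))
E
```

```text
[565.9 -31.1 148.7] [179.8 -39.9 103.3] [-22.  32.  89.  32.  86. -46.] [ 0.1  0.4 -1. ]
1 x {'tx': -2.26, 'ty': -0.07, 'tz': 2.69, 'wx': 0.0012, 'wy': 0.0014, 'wz': 0.0038}
```

View pics/i.png

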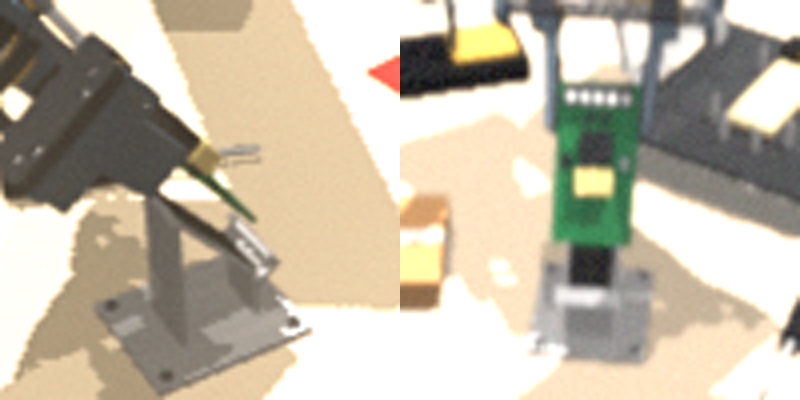

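```bash
python3 - <<'E'
from h import *
import pickle
S,D=pickle.load(open("k2.pkl","rb"))
s=env.state();R=Ro.from_euler("xyz",s["ee_rot"],degrees=True).as_matrix();o=s["ee_pos"]+R@[7,0,80]
ts=lambda p:((proj(S,p)-[200,180])*4).round(0);td=lambda p:((proj(D,p)-[230,150])*4+[400,0]).round(0)
for n,p in(("board bot +y",o+30*R[:,1]),("board bot -y",o-30*R[:,1]),("lip +",seat+8.4*nn+8*bz+25*ry),("lip -",seat+8.4*nn+8*bz-25*ry),("ptop +",seat-1.6*nn+80*bz+20*ry),("ptop -",seat-1.6*nn+80*bz-20*ry)):
    print(n,ts(p),td(p))
E
```

```text
board bot +y [257. 217.] [548. 241.]
board bot -y [206. 166.] [629. 247.]
lip + [266. 257.] [554. 287.]
lip - [224. 213.] [621. 292.]
ptop + [177. 219.] [568. 192.]
ptop - [145. 183.] [621. 196.]
```

>>> {"fn": "move_arm", "kwargs": {"plan": [{"tx": -1.05, "ty": -0.03, "tz": 0.5, "wx": 0, "wy": 0, "wz": 0.002}, {"tx": -1.05, "ty": -0.04, "tz": 0.5, "wx": 0, "wy": 0, "wz": 0.002}, {"tx": 0, "ty": 0, "tz": 0.8, "wx": 0, "wy": 0, "wz": 0}, {"tx": 0, "ty": 0, "tz": 0.8, "wx": 0, "wy": 0, "wz": 0}, {"tx": 0, "ty": 0, "tz": 0.5, "wx": 0, "wy": 0, "wz": 0}, {"tx": 0, "ty": 0, "tz": 0.4, "wx": 0, "wy": 0, "wz": 0}, {"tx": 0, "ty": 0, "tz": 0, "wx": 0, "wy": 0, "wz": 0}, {"tx": 0, "ty": 0, "tz": 0, "wx": 0, "wy": 0, "wz": 0}, {"tx": 0, "ty": 0, "tz": 0, "wx": 0, "wy": 0, "wz": 0}]}}

```text
time_s: 8.43
ee_pos: [564.1, -26.2, 107.2]
ee_rot: [-179.9, -40.0, 102.8]
force: [0.1, -0.7, -1.8]
gripper_width: 59.5
gripper_force: 20.0
```

```bash
cat >> h.py <<'E'
def rst():
    s=env.state();R=Ro.from_euler("xyz",s["ee_rot"],degrees=True).as_matrix()
    o=s["ee_pos"]+R@[7,0,80]-seat
    print("t",s["time_s"],"h",round(o@bz,1),"o",round(o@nn,1),"lat",round(o@ry,1),"F tool",(R.T@s["force"]).round(1),"T",s["torque"].round(2))
E
python3 -c "
from h import *
rst()"
```

```text
t 8.4333 h 6.7 o 3.4 lat 0.1 F tool [-1.7 -0.1  0.9] T [-0.59 -0.06  0.01]
```

>>> {"fn": "move_arm", "kwargs": {"plan": [{"tx": 0.1, "ty": 0, "tz": 0.2, "wx": 0, "wy": 0, "wz": 0}, {"tx": 0, "ty": 0, "tz": 0.2, "wx": 0, "wy": 0, "wz": 0}, {"tx": 0, "ty": 0, "tz": 0.1, "wx": 0, "wy": 0, "wz": 0}, {"tx": 0, "ty": 0, "tz": 0, "wx": 0, "wy": 0, "wz": 0}, {"tx": 0, "ty": 0, "tz": 0, "wx": 0, "wy": 0, "wz": 0}]}}

```text
time_s: 8.85
ee_pos: [563.0, -22.2, 103.7]
ee_rot: [-179.9, -40.0, 102.8]
force: [0.1, 0.2, -1.2]
gripper_width: 59.6
gripper_force: 20.0
```

```bash
python3 -c "
from h import *
rst()"
```

```text
t 8.85 h 1.5 o 4.4 lat -0.2 F tool [-0.7  0.1  1. ] T [-0.65 -0.11  0.  ]
```

>>> {"fn": "move_arm", "kwargs": {"plan": [{"tx": 0, "ty": 0, "tz": 0.1, "wx": 0, "wy": 0, "wz": 0}, {"tx": 0, "ty": 0, "tz": 0.1, "wx": 0, "wy": 0, "wz": 0}, {"tx": 0, "ty": 0, "tz": 0, "wx": 0, "wy": 0, "wz": 0}, {"tx": 0, "ty": 0, "tz": 0, "wx": 0, "wy": 0, "wz": 0}]}}

```text
time_s: 9.18
ee_pos: [563.0, -21.7, 102.9]
ee_rot: [-180.0, -40.0, 102.8]
force: [-0.3, -5.1, 4.6]
gripper_width: 59.5
gripper_force: 20.0
```

```bash
python3 -c "
from h import *
rst()"
```

```text
t 9.1833 h 0.5 o 4.2 lat 0.0 F tool [-0.8 -1.4 -6.7] T [-0.51  0.15  0.17]
```

>>> {"fn": "move_arm", "kwargs": {"plan": [{"tx": -0.15, "ty": 0, "tz": -0.05, "wx": 0, "wy": 0, "wz": 0}, {"tx": -0.15, "ty": 0, "tz": 0, "wx": 0, "wy": 0, "wz": 0}, {"tx": 0, "ty": 0, "tz": 0, "wx": 0, "wy": 0, "wz": 0}, {"tx": 0, "ty": 0, "tz": 0, "wx": 0, "wy": 0, "wz": 0}]}}

```text
time_s: 9.52
ee_pos: [563.3, -23.4, 101.4]
ee_rot: [-179.9, -40.1, 102.8]
force: [-0.5, -4.3, 6.5]
gripper_width: 60.0
gripper_force: 20.0
```

```bash
python3 -c "
from h import *
rst()"
```

```text
t 9.5167 h 0.5 o 2.1 lat -0.1 F tool [ 1.1 -1.4 -7.6] T [0.08 0.27 0.19]
```

>>> {"fn": "move_arm", "kwargs": {"plan": [{"tx": 0, "ty": 0, "tz": 0, "wx": 0, "wy": 0, "wz": 0}, {"tx": 0, "ty": 0, "tz": 0, "wx": 0, "wy": 0, "wz": 0}, {"tx": 0, "ty": 0, "tz": 0, "wx": 0, "wy": 0, "wz": 0}, {"tx": 0, "ty": 0, "tz": 0, "wx": 0, "wy": 0, "wz": 0}, {"tx": 0, "ty": 0, "tz": 0, "wx": 0, "wy": 0, "wz": 0}, {"tx": 0, "ty": 0, "tz": 0, "wx": 0, "wy": 0, "wz": 0}], "gripper": 9.1}}

```text
time_s: 10.02
ee_pos: [563.2, -23.4, 100.5]
ee_rot: [-179.9, -40.0, 102.8]
force: [0.3, 0.3, 0.8]
gripper_width: 91.1
gripper_force: 0.0
```

>>> {"fn": "move_arm", "kwargs": {"plan": [{"tx": 0, "ty": 0, "tz": -1, "wx": 0, "wy": 0, "wz": 0}, {"tx": 0, "ty": 0, "tz": -3, "wx": 0, "wy": 0, "wz": 0}, {"tx": 0, "ty": 0, "tz": -3, "wx": 0, "wy": 0, "wz": 0}, {"tx": 0, "ty": 0, "tz": -3, "wx": 0, "wy": 0, "wz": 0}, {"tx": 0, "ty": 0, "tz": -3, "wx": 0, "wy": 0, "wz": 0}, {"tx": 0, "ty": 0, "tz": 0, "wx": 0, "wy": 0, "wz": 0}, {"tx": 0, "ty": 0, "tz": 0, "wx": 0, "wy": 0, "wz": 0}, {"tx": 0, "ty": 0, "tz": 0, "wx": 0, "wy": 0, "wz": 0}]}}

```text
time_s: 10.68
ee_pos: [581.5, -104.9, 199.8]
ee_rot: [-179.8, -40.0, 102.7]
force: [0.2, 0.4, -0.4]
gripper_width: 90.9
gripper_force: 0.0
```

```bash
python3 - <<'E'
from h import *
import pickle
S=grab_frame("scene");D=grab_frame("side");pickle.dump((S,D),open("k3.pkl","wb"))
cv2.imwrite("pics/j.png",np.hstack([tile(S,(200,180,300,280),400,400),tile(D,(230,150,330,250),400,400)]))
ts=lambda p:((proj(S,p)-[200,180])*4).round(0).tolist();td=lambda p:((proj(D,p)-[230,150])*4+[400,0]).round(0).tolist()
for a in(0,120):
  for b in(-30,30): print(a,b,ts(seat+a*bz+b*ry),td(seat+a*bz+b*ry))
mid=seat+60*bz
R=RT(-nn,ry)
# TCP 12 past board mid-plane
p1=mid+140*nn+60*Z;p2=mid+60*nn;p3=mid-12*nn
s=env.state();print(s["ee_pos"].round(1),s["ee_rot"].round(1),s["qpos"].round(0))
plan(p1,R);plan(p2,R,p1,R);plan(p3,R,p2,R);print(p1.round(0),p3.round(0))
E
```

```text
0 -30 [219.0, 224.0] [627.0, 303.0]
0 30 [269.0, 277.0] [548.0, 297.0]
120 -30 [95.0, 144.0] [638.0, 143.0]
120 30 [143.0, 198.0] [559.0, 138.0]
[ 581.2 -104.2  199.3] [-179.7  -40.1  102.7] [-27.  33.  78.  29.  96. -45.]
14 x {'tx': 1.63, 'ty': 0.0, 'tz': -0.36, 'wx': -0.0003, 'wy': -0.1123, 'wz': -0.0001}
4 x {'tx': 1.15, 'ty': 0.0, 'tz': 2.96, 'wx': 0.0, 'wy': 0.0, 'wz': 0.0}
2 x {'tx': 0.0, 'ty': -0.0, 'tz': 3.6, 'wx': 0.0, 'wy': 0.0, 'wz': 0.0}
[536.  98. 239.] [562. -16.  81.]
```

View pics/j.png

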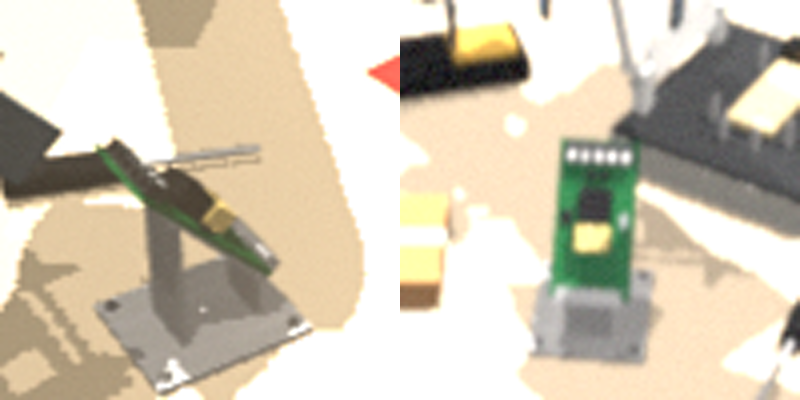

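The board leans home on the rest (side tile corners at (560,138), (640,145), (548,297), as predicted), components out, strip on top. Now the fresh hold, square to its face.

>>> {"fn": "move_arm", "kwargs": {"plan": [{"tx": 1.63, "ty": 0, "tz": -0.36, "wx": 0, "wy": -0.1123, "wz": 0}, {"tx": 1.63, "ty": 0, "tz": -0.36, "wx": 0, "wy": -0.1123, "wz": 0}, {"tx": 1.63, "ty": 0, "tz": -0.36, "wx": 0, "wy": -0.1123, "wz": 0}, {"tx": 1.63, "ty": 0, "tz": -0.36, "wx": 0, "wy": -0.1123, "wz": 0}, {"tx": 1.63, "ty": 0, "tz": -0.36, "wx": 0, "wy": -0.1123, "wz": 0}, {"tx": 1.63, "ty": 0, "tz": -0.36, "wx": 0, "wy": -0.1123, "wz": 0}, {"tx": 1.63, "ty": 0, "tz": -0.36, "wx": 0, "wy": -0.1123, "wz": 0}, {"tx": 1.63, "ty": 0, "tz": -0.36, "wx": 0, "wy": -0.1123, "wz": 0}, {"tx": 1.63, "ty": 0, "tz": -0.36, "wx": 0, "wy": -0.1123, "wz": 0}, {"tx": 1.63, "ty": 0, "tz": -0.36, "wx": 0, "wy": -0.1123, "wz": 0}, {"tx": 1.63, "ty": 0, "tz": -0.36, "wx": 0, "wy": -0.1123, "wz": 0}, {"tx": 1.63, "ty": 0, "tz": -0.36, "wx": 0, "wy": -0.1123, "wz": 0}]}}

```text
time_s: 11.78
ee_pos: [541.9, 69.7, 255.4]
ee_rot: [179.9, 37.5, 102.9]
force: [0.3, -0.9, -0.9]
gripper_width: 90.9
gripper_force: 0.0
```

>>> {"fn": "move_arm", "kwargs": {"plan": [{"tx": 1.63, "ty": 0, "tz": -0.36, "wx": 0, "wy": -0.1123, "wz": 0}, {"tx": 1.63, "ty": 0, "tz": -0.36, "wx": 0, "wy": -0.1123, "wz": 0}, {"tx": 0, "ty": 0, "tz": 0, "wx": 0, "wy": 0, "wz": 0}, {"tx": 0, "ty": 0, "tz": 0, "wx": 0, "wy": 0, "wz": 0}, {"tx": 0, "ty": 0, "tz": 0, "wx": 0, "wy": 0, "wz": 0}, {"tx": 0, "ty": 0, "tz": 0, "wx": 0, "wy": 0, "wz": 0}]}}

```text
time_s: 12.28
ee_pos: [536.3, 95.8, 240.1]
ee_rot: [180.0, 50.0, 102.7]
force: [0.9, -1.1, -0.2]
gripper_width: 91.2
gripper_force: 0.0
```

```bash
python3 - <<'E'
from h import *
mid=seat+60*bz;R=RT(-nn,ry);p2=mid+60*nn
s=env.state();print(s["ee_pos"].round(1),s["ee_rot"].round(1),s["qpos"].round(0))
plan(p2,R)
E
```

```text
[536.3  95.8 240.1] [180.   50.  102.7] [ 35.  24.  95. -45.  86.  36.]
4 x {'tx': 1.2, 'ty': -0.0, 'tz': 2.94, 'wx': -0.0007, 'wy': 0.0, 'wz': -0.0007}
```

>>> {"fn": "move_arm", "kwargs": {"plan": [{"tx": 1.2, "ty": 0, "tz": 2.94, "wx": 0, "wy": 0, "wz": 0}, {"tx": 1.2, "ty": 0, "tz": 2.94, "wx": 0, "wy": 0, "wz": 0}, {"tx": 1.2, "ty": 0, "tz": 2.94, "wx": 0, "wy": 0, "wz": 0}, {"tx": 1.2, "ty": 0, "tz": 2.94, "wx": 0, "wy": 0, "wz": 0}, {"tx": 0, "ty": 0, "tz": 0, "wx": 0, "wy": 0, "wz": 0}, {"tx": 0, "ty": 0, "tz": 0, "wx": 0, "wy": 0, "wz": 0}, {"tx": 0, "ty": 0, "tz": 0, "wx": 0, "wy": 0, "wz": 0}, {"tx": 0, "ty": 0, "tz": 0, "wx": 0, "wy": 0, "wz": 0}]}}

```text
time_s: 12.95
ee_pos: [550.3, 39.3, 128.9]
ee_rot: [179.7, 50.0, 102.6]
force: [0.5, 0.5, 0.3]
gripper_width: 91.0
gripper_force: 0.0
```

```bash
python3 - <<'E'
from h import *
mid=seat+60*bz;R=RT(-nn,ry)
s=env.state();print(s["ee_pos"].round(1),s["ee_rot"].round(1),s["qpos"].round(0),s["force"].round(1))
plan(mid-9*nn,R,n=4)
# board side edges as seen in hand by the wrist camera: green rows
f=grab_frame("wrist");c=f["color"].astype(int);g=((c[...,1]>1.25*c[...,0])&(c[...,1]>1.15*c[...,2])&(c[...,1]>35)).astype(np.uint8)
n,l,st,ce=cv2.connectedComponentsWithStats(g);k=1+np.argmax(st[1:,4]);print(st[k])
q=cv2.boxPoints(cv2.minAreaRect(cv2.findContours((l==k).astype(np.uint8),0,1)[0][0]));print("seen",q.round(0).tolist())
print("pred",[proj(f,seat+a*bz+b*ry+1.6*nn).round(0).tolist() for a in(0,120) for b in(-30,30)])
E
```

```text
[550.3  39.3 128.9] [179.7  50.  102.6] [ 29.  30. 105. -50.  73.  44.] [0.5 0.5 0.3]
4 x {'tx': 0.01, 'ty': -0.03, 'tz': 1.77, 'wx': -0.0001, 'wy': 0.0, 'wz': -0.0011}
[ 238  142   83  130 6293]
seen [[238.0, 142.0], [320.0, 142.0], [320.0, 271.0], [238.0, 271.0]]
pred [[238.0, 142.0], [322.0, 141.0], [244.0, 292.0], [318.0, 291.0]]
```

>>> {"fn": "move_arm", "kwargs": {"plan": [{"tx": 0, "ty": -0.03, "tz": 1.77, "wx": 0, "wy": 0, "wz": -0.001}, {"tx": 0, "ty": -0.03, "tz": 1.77, "wx": 0, "wy": 0, "wz": -0.001}, {"tx": 0, "ty": -0.03, "tz": 1.77, "wx": 0, "wy": 0, "wz": -0.001}, {"tx": 0, "ty": -0.03, "tz": 1.77, "wx": 0, "wy": 0, "wz": -0.001}, {"tx": 0, "ty": 0, "tz": 0, "wx": 0, "wy": 0, "wz": 0}, {"tx": 0, "ty": 0, "tz": 0, "wx": 0, "wy": 0, "wz": 0}, {"tx": 0, "ty": 0, "tz": 0, "wx": 0, "wy": 0, "wz": 0}, {"tx": 0, "ty": 0, "tz": 0, "wx": 0, "wy": 0, "wz": 0}]}}

```text
time_s: 13.67
ee_pos: [560.7, -13.3, 82.4]
ee_rot: [-179.8, 50.0, 103.2]
force: [0.3, -0.2, 0.1]
gripper_width: 91.1
gripper_force: 0.0
```

```bash
python3 - <<'E'
from h import *
mid=seat+60*bz
s=env.state();d=s["ee_pos"]-mid;print(d@ry,d@bz,d@nn,s["ee_rot"].round(1),s["force"].round(1))
E
```

```text
-0.4611900440700183 -0.7508684423480649 -9.248632135728322 [-179.8   50.   103.2] [ 0.3 -0.2  0.1]
```

Close, then lift away along the panel normal.

>>> {"fn": "move_arm", "kwargs": {"plan": [{"tx": 0, "ty": 0, "tz": 0, "wx": 0, "wy": 0, "wz": 0}, {"tx": 0, "ty": 0, "tz": 0, "wx": 0, "wy": 0, "wz": 0}, {"tx": 0, "ty": 0, "tz": 0, "wx": 0, "wy": 0, "wz": 0}, {"tx": 0, "ty": 0, "tz": 0, "wx": 0, "wy": 0, "wz": 0}, {"tx": 0, "ty": 0, "tz": 0, "wx": 0, "wy": 0, "wz": 0}, {"tx": 0, "ty": 0, "tz": 0, "wx": 0, "wy": 0, "wz": 0}], "gripper": 5.5, "force": 20}}

```text
time_s: 14.17
ee_pos: [560.1, -14.4, 81.4]
ee_rot: [-179.6, 50.1, 103.3]
force: [-0.7, 0.8, 0.6]
gripper_width: 59.4
gripper_force: 20.0
```

>>> {"fn": "move_arm", "kwargs": {"plan": [{"tx": -0.5, "ty": 0, "tz": -0.2, "wx": 0, "wy": 0, "wz": 0}, {"tx": -1, "ty": 0, "tz": -0.5, "wx": 0, "wy": 0, "wz": 0}, {"tx": -1, "ty": 0, "tz": -1.5, "wx": 0, "wy": 0, "wz": 0}, {"tx": -1, "ty": 0, "tz": -2, "wx": 0, "wy": 0, "wz": 0}, {"tx": -1, "ty": 0, "tz": -2, "wx": 0, "wy": 0, "wz": 0}, {"tx": -1, "ty": 0, "tz": -2, "wx": 0, "wy": 0, "wz": 0}, {"tx": 0, "ty": 0, "tz": 0, "wx": 0, "wy": 0, "wz": 0}, {"tx": 0, "ty": 0, "tz": 0, "wx": 0, "wy": 0, "wz": 0}, {"tx": 0, "ty": 0, "tz": 0, "wx": 0, "wy": 0, "wz": 0}, {"tx": 0, "ty": 0, "tz": 0, "wx": 0, "wy": 0, "wz": 0}]}}

```text
time_s: 15.0
ee_pos: [553.4, 11.8, 175.2]
ee_rot: [-179.4, 50.1, 103.4]
force: [0.2, -0.0, -0.5]
gripper_width: 59.7
gripper_force: 20.0
```

```bash
cat >> h.py <<'E'
fx=np.array([np.cos(np.radians(-14)),np.sin(np.radians(-14)),0]);fy=np.array([-fx[1],fx[0],0])
nest=np.array([477.2,-268.3,0])
def green(f):
    c=f["color"].astype(int);g=((c[...,1]>1.25*c[...,0])&(c[...,1]>1.15*c[...,2])&(c[...,1]>35)).astype(np.uint8)
    n,l,st,ce=cv2.connectedComponentsWithStats(g);k=1+np.argmax(st[1:,4]);return st[k],l==k
E
python3 - <<'E'
from h import *
s=env.state();print(s["ee_pos"].round(1),s["ee_rot"].round(1),s["qpos"].round(0),s["force"].round(1),s["gripper_width"])
f=grab_frame("wrist");st,m=green(f);print(st)
R0=Ro.from_euler("xyz",s["ee_rot"],degrees=True).as_matrix()
# bottom edge in hand: board component face 10.8 behind the TCP -> z_tool -10.9
V=np.array(f["view"])
for u,v in((st[0],st[1]),(st[0]+st[2],st[1])):
    c,d=ray(f,u,v);cl=R0.T@(c-s["ee_pos"]);dl=R0.T@d;print("bottom edge in tool",(cl+dl*(-10.9-cl[2])/dl[2]).round(1))
R=RT([0,0,-1],fx)
plan(nest+[0,0,180],R)
E
```

```text
[553.4  11.8 175.2] [-179.4   50.1  103.4] [ 27.  26. 104. -50.  75.  38.] [ 0.2 -0.  -0.5] 59.67941418825432
[  222   151   121   121 10745]
bottom edge in tool [ 59.3 -30.2 -10.9]
bottom edge in tool [ 59.3  30.3 -10.9]
9 x {'tx': -2.89, 'ty': -0.91, 'tz': 1.43, 'wx': 0.0221, 'wy': 0.0955, 'wz': 0.0492}
```

```bash
python3 - <<'E'
from h import *
import pickle
F=pickle.load(open("F.pkl","rb"));S,D=F["scene"],F["side"]
h=nest+95*fx+76*Z;print("hinge",h)
for n,f,u,v in(("S top",S,40+.38*138,198+.38*34),("S bottom",S,40+.38*142,198+.38*60),("D top",D,250+.36*118,104+.36*14)):
    c,d=ray(f,u,v);p=c+d*((h-c)@fy)/(d@fy);q=p-h;print(n,p.round(0),"r",np.hypot(q@fx,q[2]).round(0),"ang",np.arctan2(q[2],-(q@fx)).round(2))
E
```

```text
hinge [ 569.378094   -291.28258008   76.        ]
S top [ 603. -300.  251.] r 178.0 ang 1.77
S bottom [ 610. -301.  233.] r 163.0 ang 1.83
D top [ 609. -301.  258.] r 187.0 ang 1.79
```

```bash
python3 - <<'E'
from h import *
import pickle
w3=pickle.load(open("w3.pkl","rb"));D=pickle.load(open("F.pkl","rb"))["side"]
c0=np.array([477.4,-267.6,52])
def edges(f,dr,lat,o,half):
    t=np.arange(-half-14,half+14.1,.5)
    P=np.array([proj(f,c0+dr*a+lat*o) for a in t],np.float32)
    v=cv2.remap(f["color"].mean(2).astype(np.float32),P[:,:1],P[:,1:],cv2.INTER_LINEAR).ravel()
    r=[]
    for sg in(-1,1):
        k=np.where(abs(t-sg*half)<9)[0];g=np.abs(np.gradient(v))[k];g=g*(g>.5*g.max());r.append((t[k]*g).sum()/g.sum())
    return r
for n,f in(("w3",w3),("D",D)):
    a=np.array([edges(f,fx,fy,o,22) for o in range(-42,43,12)]);b=np.array([edges(f,fy,fx,o,50) for o in range(-15,16,6)])
    print(n,"fx",a.round(1).tolist(),"\n fy",b.round(1).tolist())
E
```

```text
w3 fx [[-22.5, 22.5], [-22.5, 22.3], [-22.5, 22.3], [-22.7, 22.2], [-22.7, 22.5], [-22.5, 22.3], [-22.5, 22.1], [-22.3, 22.3]] 
 fy [[-50.4, 50.8], [-50.1, 50.6], [-50.3, 50.7], [-50.2, 50.7], [-50.2, 50.7], [-50.2, 50.5]]
D fx [[-22.0, 24.5], [-21.8, 25.6], [-22.2, 26.1], [-22.1, 25.6], [-22.0, 26.2], [-22.3, 25.5], [-20.7, 25.5], [-22.0, 23.9]] 
 fy [[-53.2, 48.6], [-54.4, 50.3], [-55.3, 49.2], [-54.4, 50.9], [-55.2, 50.0], [-54.2, 48.8]]
```

```bash
cat >> h.py <<'E'
nest=np.array([477.4,-267.6,0])+.7*fy
RN=RT([0,0,-1],fx)
def nst():
    s=env.state();d=s["ee_pos"]-nest;print("t",round(s["time_s"],2),"fx",round(d@fx,1),"fy",round(d@fy,1),"z",round(d[2],1),"rot",s["ee_rot"].round(1),"F",s["force"].round(1),"T",s["torque"].round(2),"w",s["gripper_width"])
E
python3 -c "
from h import *
plan(nest+[0,0,170],RN)"
```

```text
9 x {'tx': -2.82, 'ty': -0.92, 'tz': 1.52, 'wx': 0.0221, 'wy': 0.0955, 'wz': 0.0492}
```

>>> {"fn": "move_arm", "kwargs": {"plan": [{"tx": -2.82, "ty": -0.92, "tz": 1.52, "wx": 0.0221, "wy": 0.0955, "wz": 0.0492}, {"tx": -2.82, "ty": -0.92, "tz": 1.52, "wx": 0.0221, "wy": 0.0955, "wz": 0.0492}, {"tx": -2.82, "ty": -0.92, "tz": 1.52, "wx": 0.0221, "wy": 0.0955, "wz": 0.0492}, {"tx": -2.82, "ty": -0.92, "tz": 1.52, "wx": 0.0221, "wy": 0.0955, "wz": 0.0492}, {"tx": -2.82, "ty": -0.92, "tz": 1.52, "wx": 0.0221, "wy": 0.0955, "wz": 0.0492}, {"tx": -2.82, "ty": -0.92, "tz": 1.52, "wx": 0.0221, "wy": 0.0955, "wz": 0.0492}, {"tx": -2.82, "ty": -0.92, "tz": 1.52, "wx": 0.0221, "wy": 0.0955, "wz": 0.0492}, {"tx": -2.82, "ty": -0.92, "tz": 1.52, "wx": 0.0221, "wy": 0.0955, "wz": 0.0492}, {"tx": -2.82, "ty": -0.92, "tz": 1.52, "wx": 0.0221, "wy": 0.0955, "wz": 0.0492}, {"tx": 0, "ty": 0, "tz": 0, "wx": 0, "wy": 0, "wz": 0}, {"tx": 0, "ty": 0, "tz": 0, "wx": 0, "wy": 0, "wz": 0}, {"tx": 0, "ty": 0, "tz": 0, "wx": 0, "wy": 0, "wz": 0}]}}

```text
time_s: 16.05
ee_pos: [477.0, -266.3, 169.7]
ee_rot: [-180.0, -0.1, 75.9]
force: [0.1, -0.2, -1.4]
gripper_width: 59.4
gripper_force: 20.0
```

>>> {"fn": "move_arm", "kwargs": {"plan": [{"tx": 0, "ty": 0, "tz": 0, "wx": 0, "wy": 0, "wz": 0}, {"tx": 0, "ty": 0, "tz": 0, "wx": 0, "wy": 0, "wz": 0}, {"tx": 0, "ty": 0, "tz": 0, "wx": 0, "wy": 0, "wz": 0}]}}

```text
time_s: 16.3
ee_pos: [478.9, -264.0, 171.1]
ee_rot: [179.9, -0.1, 76.3]
force: [-0.7, -0.1, -1.0]
gripper_width: 59.4
gripper_force: 20.0
```

```bash
python3 -c "
from h import *
nst();print(env.state()['qpos'].round(0))
f=grab_frame('wrist');st,m=green(f);print(st)
s=env.state();R0=Ro.from_euler('xyz',s['ee_rot'],degrees=True).as_matrix()
for u,v in((st[0],st[1]),(st[0]+st[2],st[1])):
    c,d=ray(f,u,v);cl=R0.T@(c-s['ee_pos']);dl=R0.T@d;print('bottom edge in tool',(cl+dl*(-10.9-cl[2])/dl[2]).round(1))
plan(nest+[0,0,85],RN,n=4)"
```

```text
t 16.3 fx 0.5 fy 3.2 z 171.1 rot [ 1.799e+02 -1.000e-01  7.630e+01] F [-0.7 -0.1 -1. ] T [-0.13  0.09 -0.01] w 59.42485668427931
[-30.  18.  97.   0.  65. -16.]
[  222   151   123   121 10862]
bottom edge in tool [ 59.  -30.1 -10.9]
bottom edge in tool [ 59.   31.7 -10.9]
4 x {'tx': -0.08, 'ty': -0.02, 'tz': 2.15, 'wx': 0.0006, 'wy': -0.0004, 'wz': 0.0011}
```

>>> {"fn": "move_arm", "kwargs": {"plan": [{"tx": -0.04, "ty": -0.01, "tz": 2.5, "wx": 0, "wy": 0, "wz": 0.001}, {"tx": -0.04, "ty": -0.01, "tz": 2.5, "wx": 0, "wy": 0, "wz": 0.001}, {"tx": -0.04, "ty": -0.01, "tz": 2.5, "wx": 0, "wy": 0, "wz": 0}, {"tx": -0.04, "ty": -0.01, "tz": 2.3, "wx": 0, "wy": 0, "wz": 0}, {"tx": 0, "ty": 0, "tz": 0, "wx": 0, "wy": 0, "wz": 0}, {"tx": 0, "ty": 0, "tz": 0, "wx": 0, "wy": 0, "wz": 0}, {"tx": 0, "ty": 0, "tz": 0, "wx": 0, "wy": 0, "wz": 0}, {"tx": 0, "ty": 0, "tz": 0, "wx": 0, "wy": 0, "wz": 0}, {"tx": 0, "ty": 0, "tz": 0, "wx": 0, "wy": 0, "wz": 0}, {"tx": 0, "ty": 0, "tz": 0, "wx": 0, "wy": 0, "wz": 0}, {"tx": 0, "ty": 0, "tz": 0, "wx": 0, "wy": 0, "wz": 0}, {"tx": 0, "ty": 0, "tz": 0, "wx": 0, "wy": 0, "wz": 0}]}}

```text
time_s: 17.35
ee_pos: [477.7, -267.3, 73.3]
ee_rot: [179.8, -0.1, 75.9]
force: [-0.8, -0.4, -0.6]
gripper_width: 59.9
gripper_force: 20.0
```

```bash
python3 -c "
from h import *
nst();plan(nest+[0,0,56],RN,n=4)
S=grab_frame('scene');D=grab_frame('side');nst()
for n,f in(('S',S),('D',D)):
    st,m=green(f);print(n,st)
# board corner check in side view: bottom edge corners (+fy end)
s=env.state();R=Ro.from_euler('xyz',s['ee_rot'],degrees=True).as_matrix();o=s['ee_pos']+R@[-.7,0,-9.2]
print([proj(D,o+R@[a,b,-1.6]).round(1).tolist() for a,b in((60,30),(60,-30),(-60,-30),(-60,30))])
c=D['color'].astype(int);g=(c[...,1]>1.25*c[...,0])&(c[...,1]>1.15*c[...,2])&(c[...,1]>35)
g[:120]=0;g[230:]=0;g[:,:270]=0;g[:,370:]=0
v,u=np.where(g);print(len(u))
for k,e in(('u+v max',u+v),('u-v min',v-u),('u max',u),('v max',v),('umin',-u)): i=np.argmax(e);print(k,u[i],v[i])"
```

```text
t 17.35 fx 0.2 fy -0.3 z 73.3 rot [ 1.798e+02 -1.000e-01  7.590e+01] F [-0.8 -0.4 -0.6] T [-0.08  0.06 -0.09] w 59.913731159253516
4 x {'tx': 0.01, 'ty': -0.01, 'tz': 0.43, 'wx': 0.0008, 'wy': -0.0004, 'wz': -0.0003}
t 17.45 fx 0.1 fy -0.3 z 73.0 rot [ 1.799e+02 -1.000e-01  7.590e+01] F [ 0.   0.3 -1.5] T [-0.1   0.08 -0.01] w 59.057426913611025
S [471  74  65  18 446]
D [  181     0   167   106 11408]
[[308.4, 171.6], [324.2, 177.3], [339.9, 160.9], [324.6, 155.8]]
163
u+v max 338 162
u-v min 309 171
u max 338 161
v max 323 175
umin 309 169
```

>>> {"fn": "move_arm", "kwargs": {"plan": [{"tx": 0.02, "ty": 0, "tz": 0.5, "wx": 0, "wy": 0, "wz": 0}, {"tx": 0, "ty": 0, "tz": 0.5, "wx": 0, "wy": 0, "wz": 0}, {"tx": 0, "ty": 0, "tz": 0.5, "wx": 0, "wy": 0, "wz": 0}, {"tx": 0, "ty": 0, "tz": 0.3, "wx": 0, "wy": 0, "wz": 0}, {"tx": 0, "ty": 0, "tz": 0, "wx": 0, "wy": 0, "wz": 0}, {"tx": 0, "ty": 0, "tz": 0, "wx": 0, "wy": 0, "wz": 0}, {"tx": 0, "ty": 0, "tz": 0, "wx": 0, "wy": 0, "wz": 0}]}}

```text
time_s: 18.03
ee_pos: [477.8, -267.0, 54.8]
ee_rot: [179.9, -0.1, 75.9]
force: [0.9, 0.0, -0.8]
gripper_width: 59.8
gripper_force: 20.0
```

```bash
python3 -c "
from h import *
nst()"
```

```text
t 18.03 fx 0.2 fy -0.0 z 54.8 rot [ 1.799e+02 -1.000e-01  7.590e+01] F [ 0.9  0.  -0.8] T [-0.1   0.06 -0.02] w 59.79899657167631
```

>>> {"fn": "move_arm", "kwargs": {"plan": [{"tx": 0, "ty": 0, "tz": 0.3, "wx": 0, "wy": 0, "wz": 0}, {"tx": 0, "ty": 0, "tz": 0.2, "wx": 0, "wy": 0, "wz": 0}, {"tx": 0, "ty": 0, "tz": 0, "wx": 0, "wy": 0, "wz": 0}, {"tx": 0, "ty": 0, "tz": 0, "wx": 0, "wy": 0, "wz": 0}]}}

```text
time_s: 18.37
ee_pos: [477.6, -266.9, 49.7]
ee_rot: [179.9, -0.1, 75.9]
force: [0.8, -0.0, -0.8]
gripper_width: 59.6
gripper_force: 20.0
```

```bash
python3 -c "
from h import *
nst()"
```

```text
t 18.37 fx -0.0 fy 0.0 z 49.7 rot [ 1.799e+02 -1.000e-01  7.590e+01] F [ 0.8 -0.  -0.8] T [-0.09  0.06  0.01] w 59.567169268056006
```

>>> {"fn": "move_arm", "kwargs": {"plan": [{"tx": 0, "ty": 0, "tz": 0.2, "wx": 0, "wy": 0, "wz": 0}, {"tx": 0, "ty": 0, "tz": 0.15, "wx": 0, "wy": 0, "wz": 0}, {"tx": 0, "ty": 0, "tz": 0.05, "wx": 0, "wy": 0, "wz": 0}, {"tx": 0, "ty": 0, "tz": 0, "wx": 0, "wy": 0, "wz": 0}, {"tx": 0, "ty": 0, "tz": 0, "wx": 0, "wy": 0, "wz": 0}]}}

```text
time_s: 18.78
ee_pos: [477.5, -266.9, 45.7]
ee_rot: [179.9, -0.1, 75.9]
force: [-1.5, -0.2, -1.2]
gripper_width: 59.3
gripper_force: 20.0
```

```bash
python3 -c "
from h import *
nst()"
```

```text
t 18.78 fx -0.1 fy 0.1 z 45.7 rot [ 1.799e+02 -1.000e-01  7.590e+01] F [-1.5 -0.2 -1.2] T [-0.05  0.03  0.02] w 59.29451041343037
```

>>> {"fn": "move_arm", "kwargs": {"plan": [{"tx": 0, "ty": 0, "tz": 0.1, "wx": 0, "wy": 0, "wz": 0}, {"tx": 0, "ty": 0, "tz": 0, "wx": 0, "wy": 0, "wz": 0}, {"tx": 0, "ty": 0, "tz": 0, "wx": 0, "wy": 0, "wz": 0}]}}

```text
time_s: 19.03
ee_pos: [477.4, -266.8, 44.8]
ee_rot: [179.9, -0.1, 75.9]
force: [-1.4, -0.2, -1.5]
gripper_width: 59.4
gripper_force: 20.0
```

```bash
python3 -c "
from h import *
nst()"
```

```text
t 19.03 fx -0.2 fy 0.0 z 44.8 rot [ 1.799e+02 -1.000e-01  7.590e+01] F [-1.4 -0.2 -1.5] T [-0.02  0.12 -0.01] w 59.38764638900089
```

>>> {"fn": "move_arm", "kwargs": {"plan": [{"tx": 0, "ty": 0, "tz": 0.1, "wx": 0, "wy": 0, "wz": 0}, {"tx": 0, "ty": 0, "tz": 0, "wx": 0, "wy": 0, "wz": 0}, {"tx": 0, "ty": 0, "tz": 0, "wx": 0, "wy": 0, "wz": 0}]}}

```text
time_s: 19.28
ee_pos: [477.3, -266.8, 43.8]
ee_rot: [179.9, -0.1, 75.9]
force: [-3.2, 0.7, 0.4]
gripper_width: 59.7
gripper_force: 20.0
```

```bash
python3 -c "
from h import *
nst()"
```

```text
t 19.28 fx -0.3 fy 0.1 z 43.8 rot [ 1.799e+02 -1.000e-01  7.590e+01] F [-3.2  0.7  0.4] T [-0.04  0.18  0.02] w 59.70876359832179
```

>>> {"fn": "move_arm", "kwargs": {"plan": [{"tx": 0, "ty": 0, "tz": 0, "wx": 0, "wy": 0, "wz": 0}, {"tx": 0, "ty": 0, "tz": 0, "wx": 0, "wy": 0, "wz": 0}, {"tx": 0, "ty": 0, "tz": 0, "wx": 0, "wy": 0, "wz": 0}, {"tx": 0, "ty": 0, "tz": 0, "wx": 0, "wy": 0, "wz": 0}, {"tx": 0, "ty": 0, "tz": 0, "wx": 0, "wy": 0, "wz": 0}], "gripper": 8}}

```text
time_s: 19.7
ee_pos: [477.4, -266.8, 43.8]
ee_rot: [179.9, -0.1, 75.9]
force: [-4.0, 1.1, 0.7]
gripper_width: 79.8
gripper_force: 0.0
```

>>> {"fn": "move_arm", "kwargs": {"plan": [{"tx": 0, "ty": 0, "tz": -1, "wx": 0, "wy": 0, "wz": 0}, {"tx": 0, "ty": 0, "tz": -2, "wx": 0, "wy": 0, "wz": 0}, {"tx": 0, "ty": 0, "tz": -3, "wx": 0, "wy": 0, "wz": 0}, {"tx": 0, "ty": 0, "tz": -4, "wx": 0, "wy": 0, "wz": 0}, {"tx": 0, "ty": 0, "tz": -4, "wx": 0, "wy": 0, "wz": 0}, {"tx": 0, "ty": 0, "tz": -4, "wx": 0, "wy": 0, "wz": 0}, {"tx": 0, "ty": 0, "tz": -4, "wx": 0, "wy": 0, "wz": 0}, {"tx": 0, "ty": 0, "tz": -3, "wx": 0, "wy": 0, "wz": 0}, {"tx": 0, "ty": 0, "tz": 0, "wx": 0, "wy": 0, "wz": 0}, {"tx": 0, "ty": 0, "tz": 0, "wx": 0, "wy": 0, "wz": 0}, {"tx": 0, "ty": 0, "tz": 0, "wx": 0, "wy": 0, "wz": 0}, {"tx": 0, "ty": 0, "tz": 0, "wx": 0, "wy": 0, "wz": 0}]}}

```text
time_s: 20.7
ee_pos: [476.6, -266.9, 292.5]
ee_rot: [180.0, -0.1, 75.9]
force: [0.2, -0.3, -0.1]
gripper_width: 79.4
gripper_force: 0.0
```

```bash
python3 - <<'E'
from h import *
import pickle
nst()
f=grab_frame("wrist");S=grab_frame("scene");D=grab_frame("side");pickle.dump((f,S,D),open("k4.pkl","wb"))
st,m=green(f);print(st)
c=cv2.findContours(m.astype(np.uint8),0,1)[0];c=max(c,key=len)[:,0].astype(float)
for z in(55.2,):
    M=np.array([(onz(f,u,v,z)-nest+.7*fy) for u,v in c]);a=M@fx;b=M@fy
    print("fx range",np.percentile(a,[0,3,97,100]).round(1),"fy",np.percentile(b,[0,3,97,100]).round(1))
    print("+fy end",[ (b[(a>q)&(a<q+10)].max()).round(1) for q in(-28,-15,0,15)],"sides",[(a[(b>q)&(b<q+10)].min().round(1),a[(b>q)&(b<q+10)].max().round(1)) for q in(-40,-20,0,20,40)])
E
```

```text
t 20.7 fx -0.9 fy -0.2 z 292.5 rot [ 1.80e+02 -1.00e-01  7.59e+01] F [ 0.2 -0.3 -0.1] T [-0.08  0.08  0.03] w 79.44855129166645
[ 258  134   50   93 3045]
fx range [-31.8 -31.5  30.8  31.2] fy [-60.8 -59.4  61.4  61.4]
+fy end [np.float64(61.4), np.float64(61.4), np.float64(60.1), np.float64(60.1)] sides [(np.float64(-31.6), np.float64(30.3)), (np.float64(-31.2), np.float64(30.0)), (np.float64(-30.8), np.float64(30.9)), (np.float64(-30.4), np.float64(30.6)), (np.float64(-31.2), np.float64(30.2))]
```

>>> {"fn": "move_arm", "kwargs": {"plan": [{"tx": 0, "ty": 3, "tz": -0.2, "wx": 0, "wy": 0, "wz": 0}, {"tx": 0, "ty": 3, "tz": -0.2, "wx": 0, "wy": 0, "wz": 0}, {"tx": 0, "ty": 3, "tz": 0, "wx": 0, "wy": 0, "wz": 0}, {"tx": 0, "ty": 3, "tz": 0, "wx": 0, "wy": 0, "wz": 0}, {"tx": 0, "ty": 3, "tz": 0, "wx": 0, "wy": 0, "wz": 0}, {"tx": 0, "ty": 3.2, "tz": 0, "wx": 0, "wy": 0, "wz": 0}, {"tx": 0, "ty": 0, "tz": 0, "wx": 0, "wy": 0, "wz": 0}, {"tx": 0, "ty": 0, "tz": 0, "wx": 0, "wy": 0, "wz": 0}, {"tx": 0, "ty": 0, "tz": 0, "wx": 0, "wy": 0, "wz": 0}], "gripper": 0}}

```text
time_s: 21.6
ee_pos: [653.0, -311.3, 297.1]
ee_rot: [-180.0, -0.1, 75.9]
force: [-0.8, 1.1, -0.8]
gripper_width: 22.7
gripper_force: 0.0
```

```bash
python3 - <<'E'
from h import *
nst()
S=grab_frame("scene");w=grab_frame("wrist")
h=np.array([477.4,-267.6,76])+95*fx
# black tab in wrist view: dark pixels near expected tab for angles
for th in(1.75,1.8,1.85,1.9,1.95):
    e=h+186*(-np.cos(th)*fx+np.sin(th)*Z);print(th,[proj(w,e+k*fy).round(0).tolist() for k in(-30,30)],[proj(S,e+k*fy).round(0).tolist() for k in(-30,30)])
x=S["color"][195:235,60:120].min(2); d=(S["color"][195:235,60:120].max(2)<50).astype(np.uint8)
n,l,st,ce=cv2.connectedComponentsWithStats(d);print([ (s+[60,195,0,0,0]).tolist() for s in st[1:] if s[4]>30])
E
```

```text
t 21.6 fx 180.9 fy -0.6 z 297.1 rot [-1.80e+02 -1.00e-01  7.59e+01] F [-0.8  1.1 -0.8] T [-0.11  0.03  0.01] w 22.67529744017904
1.75 [[210.0, 269.0], [204.0, 188.0]] [[75.0, 208.0], [109.0, 206.0]]
1.8 [[223.0, 268.0], [218.0, 188.0]] [[74.0, 211.0], [108.0, 209.0]]
1.85 [[235.0, 267.0], [232.0, 187.0]] [[72.0, 215.0], [107.0, 213.0]]
1.9 [[248.0, 265.0], [245.0, 186.0]] [[71.0, 219.0], [106.0, 217.0]]
1.95 [[260.0, 263.0], [258.0, 185.0]] [[70.0, 224.0], [105.0, 222.0]]
[[78, 195, 11, 8, 48], [75, 211, 36, 10, 237]]
```

```bash
python3 - <<'E'
from h import *
def P(th,r=168): return np.array([95-r*np.cos(th)+4*np.sin(th)+14, 76+r*np.sin(th)+4*np.cos(th)])
ths=[1.9,1.7,1.5]+list(np.linspace(1.5,.1,19)[1:])
q=np.array([P(t) for t in ths]);print(q[0].round(1),q[1].round(1))
d=np.diff(q,axis=0)/10
for t,a in zip(ths[1:],d):print(round(t,2),"ty",a[0].round(2),"tz",(-a[1]).round(2))
E
```

```text
[167.1 233.7] [134.6 242.1]
1.7 ty -3.25 tz -0.84
1.5 ty -3.35 tz -0.18
1.42 ty -1.3 tz 0.11
1.34 ty -1.29 tz 0.21
1.27 ty -1.27 tz 0.31
1.19 ty -1.24 tz 0.41
1.11 ty -1.21 tz 0.51
1.03 ty -1.16 tz 0.6
0.96 ty -1.11 tz 0.69
0.88 ty -1.06 tz 0.77
0.8 ty -0.99 tz 0.85
0.72 ty -0.92 tz 0.92
0.64 ty -0.85 tz 0.99
0.57 ty -0.77 tz 1.06
0.49 ty -0.68 tz 1.11
0.41 ty -0.6 tz 1.16
0.33 ty -0.5 tz 1.21
0.26 ty -0.41 tz 1.24
0.18 ty -0.31 tz 1.27
0.1 ty -0.21 tz 1.29
```

>>> {"fn": "move_arm", "kwargs": {"plan": [{"tx": 0, "ty": 0, "tz": 2, "wx": 0, "wy": 0, "wz": 0}, {"tx": 0, "ty": 0, "tz": 2, "wx": 0, "wy": 0, "wz": 0}, {"tx": 0, "ty": 0, "tz": 1.9, "wx": 0, "wy": 0, "wz": 0}, {"tx": 0, "ty": 0, "tz": 0, "wx": 0, "wy": 0, "wz": 0}, {"tx": 0, "ty": 0, "tz": 0, "wx": 0, "wy": 0, "wz": 0}, {"tx": 0, "ty": 0, "tz": 0, "wx": 0, "wy": 0, "wz": 0}, {"tx": 0, "ty": 0, "tz": 0, "wx": 0, "wy": 0, "wz": 0}]}}

```text
time_s: 22.28
ee_pos: [654.1, -311.7, 241.6]
ee_rot: [179.7, -0.1, 75.9]
force: [0.3, -0.3, 0.6]
gripper_width: 0.3
gripper_force: 0.0
```

```bash
python3 -c "
from h import *
nst()"
```

```text
t 22.28 fx 182.1 fy -0.8 z 241.6 rot [ 1.797e+02 -1.000e-01  7.590e+01] F [ 0.3 -0.3  0.6] T [-0.1   0.06  0.07] w 0.29823981650947523
```

>>> {"fn": "move_arm", "kwargs": {"plan": [{"tx": 0, "ty": -1.3, "tz": 0, "wx": 0, "wy": 0, "wz": 0}, {"tx": 0, "ty": -1.3, "tz": 0, "wx": 0, "wy": 0, "wz": 0}, {"tx": 0, "ty": -1.3, "tz": 0, "wx": 0, "wy": 0, "wz": 0}, {"tx": 0, "ty": -1.4, "tz": 0, "wx": 0, "wy": 0, "wz": 0}, {"tx": 0, "ty": -1.4, "tz": 0, "wx": 0, "wy": 0, "wz": 0}, {"tx": 0, "ty": -1.4, "tz": 0, "wx": 0, "wy": 0, "wz": 0}]}}

```text
time_s: 22.78
ee_pos: [577.1, -292.5, 242.4]
ee_rot: [179.3, -0.0, 75.9]
force: [3.6, -0.7, 3.1]
gripper_width: 0.9
gripper_force: 1.8
```

```bash
python3 -c "
from h import *
nst()"
```

```text
t 22.78 fx 102.7 fy -0.8 z 242.4 rot [179.3  -0.   75.9] F [ 3.6 -0.7  3.1] T [-0.27 -0.47 -0.01] w 0.8765465317380009
```

>>> {"fn": "move_arm", "kwargs": {"plan": [{"tx": 0, "ty": -1.3, "tz": 0.1, "wx": 0, "wy": 0, "wz": 0}, {"tx": 0, "ty": -1.3, "tz": 0.2, "wx": 0, "wy": 0, "wz": 0}, {"tx": 0, "ty": -1.27, "tz": 0.3, "wx": 0, "wy": 0, "wz": 0}, {"tx": 0, "ty": -1.24, "tz": 0.4, "wx": 0, "wy": 0, "wz": 0}, {"tx": 0, "ty": -1.21, "tz": 0.5, "wx": 0, "wy": 0, "wz": 0}, {"tx": 0, "ty": -1.16, "tz": 0.6, "wx": 0, "wy": 0, "wz": 0}]}}

```text
time_s: 23.28
ee_pos: [504.3, -274.4, 221.0]
ee_rot: [179.4, 0.0, 75.9]
force: [2.0, -0.5, 3.9]
gripper_width: 0.4
gripper_force: 1.7
```

```bash
python3 -c "
from h import *
nst()"
```

```text
t 23.28 fx 27.7 fy -0.8 z 221.0 rot [179.4   0.   75.9] F [ 2.  -0.5  3.9] T [-0.17 -0.3   0.03] w 0.36184965055469814
```

>>> {"fn": "move_arm", "kwargs": {"plan": [{"tx": 0, "ty": -1.11, "tz": 0.69, "wx": 0, "wy": 0, "wz": 0}, {"tx": 0, "ty": -1.06, "tz": 0.77, "wx": 0, "wy": 0, "wz": 0}, {"tx": 0, "ty": -0.99, "tz": 0.85, "wx": 0, "wy": 0, "wz": 0}, {"tx": 0, "ty": -0.92, "tz": 0.92, "wx": 0, "wy": 0, "wz": 0}, {"tx": 0, "ty": -0.85, "tz": 0.99, "wx": 0, "wy": 0, "wz": 0}, {"tx": 0, "ty": -0.77, "tz": 1.06, "wx": 0, "wy": 0, "wz": 0}]}}

```text
time_s: 23.78
ee_pos: [448.5, -260.5, 167.3]
ee_rot: [179.5, 0.0, 75.9]
force: [-1.3, -0.4, 4.1]
gripper_width: 0.1
gripper_force: 1.5
```

>>> {"fn": "move_arm", "kwargs": {"plan": [{"tx": 0, "ty": -0.68, "tz": 1.11, "wx": 0, "wy": 0, "wz": 0}, {"tx": 0, "ty": -0.6, "tz": 1.16, "wx": 0, "wy": 0, "wz": 0}, {"tx": 0, "ty": -0.5, "tz": 1.21, "wx": 0, "wy": 0, "wz": 0}, {"tx": 0, "ty": -0.41, "tz": 1.24, "wx": 0, "wy": 0, "wz": 0}, {"tx": 0, "ty": 0, "tz": 0, "wx": 0, "wy": 0, "wz": 0}]}}

```text
time_s: 24.2
ee_pos: [425.6, -254.0, 117.5]
ee_rot: [179.9, -0.1, 75.9]
force: [-0.0, -0.3, 0.2]
gripper_width: 0.8
gripper_force: 0.0
```

```bash
python3 -c "
from h import *
nst()"
```

```text
t 24.2 fx -53.5 fy -0.1 z 117.5 rot [ 1.799e+02 -1.000e-01  7.590e+01] F [-0.  -0.3  0.2] T [-0.06  0.14 -0.05] w 0.7812330016064196
```

>>> {"fn": "move_arm", "kwargs": {"plan": [{"tx": 0, "ty": -0.2, "tz": 0.8, "wx": 0, "wy": 0, "wz": 0}, {"tx": 0, "ty": -0.2, "tz": 0.8, "wx": 0, "wy": 0, "wz": 0}, {"tx": 0, "ty": -0.1, "tz": 0.6, "wx": 0, "wy": 0, "wz": 0}, {"tx": 0, "ty": 0, "tz": 0, "wx": 0, "wy": 0, "wz": 0}, {"tx": 0, "ty": 0, "tz": 0, "wx": 0, "wy": 0, "wz": 0}]}}

```text
time_s: 24.62
ee_pos: [421.2, -252.7, 95.3]
ee_rot: [180.0, -0.1, 75.9]
force: [-0.6, 0.3, -0.3]
gripper_width: 0.7
gripper_force: 0.0
```

```bash
python3 -c "
from h import *
nst()"
```

```text
t 24.62 fx -58.1 fy 0.2 z 95.3 rot [ 1.80e+02 -1.00e-01  7.59e+01] F [-0.6  0.3 -0.3] T [-0.02  0.09  0.03] w 0.6816926716227879
```

>>> {"fn": "move_arm", "kwargs": {"plan": [{"tx": 0, "ty": 0, "tz": 0.4, "wx": 0, "wy": 0, "wz": 0}, {"tx": 0, "ty": 0, "tz": 0.4, "wx": 0, "wy": 0, "wz": 0}, {"tx": 0, "ty": 0, "tz": 0, "wx": 0, "wy": 0, "wz": 0}, {"tx": 0, "ty": 0, "tz": 0, "wx": 0, "wy": 0, "wz": 0}]}}

```text
time_s: 24.95
ee_pos: [421.5, -252.8, 87.3]
ee_rot: [179.9, -0.1, 75.9]
force: [0.8, -0.4, 0.4]
gripper_width: 0.4
gripper_force: 0.0
```

```bash
python3 -c "
from h import *
nst()"
```

```text
t 24.95 fx -57.8 fy 0.1 z 87.3 rot [ 1.799e+02 -1.000e-01  7.590e+01] F [ 0.8 -0.4  0.4] T [-0.03  0.07  0.02] w 0.3895931832568412
```

>>> {"fn": "move_arm", "kwargs": {"plan": [{"tx": 0, "ty": 0, "tz": 0.3, "wx": 0, "wy": 0, "wz": 0}, {"tx": 0, "ty": 0, "tz": 0.2, "wx": 0, "wy": 0, "wz": 0}, {"tx": 0, "ty": 0, "tz": 0, "wx": 0, "wy": 0, "wz": 0}, {"tx": 0, "ty": 0, "tz": 0, "wx": 0, "wy": 0, "wz": 0}]}}

```text
time_s: 25.28
ee_pos: [421.6, -253.0, 82.5]
ee_rot: [179.9, -0.1, 75.9]
force: [0.5, 0.6, 1.0]
gripper_width: 0.3
gripper_force: 0.2
```

```bash
python3 - <<'E'
from h import *
nst()
S=grab_frame("scene");h=np.array([477.4,-267.6,76])+95*fx
d=(S["color"][200:330,40:190].max(2)<45).astype(np.uint8)
for th in(0,.1,.2,.3,.5,1):
    e=h+186*(-np.cos(th)*fx+np.sin(th)*Z);print(th,[proj(S,e+k*fy).round(0).tolist() for k in(-30,30)])
D=grab_frame("side")
for th in(0,.1,.2,.3,.5):
    u=-np.cos(th)*fx+np.sin(th)*Z;n=np.sin(th)*fx+np.cos(th)*Z
    print(th,"D tab",[proj(D,h+186*u+k*fy+4*n).round(0).tolist() for k in(-30,30)],"free edge",[proj(D,h+165*u+k*fy+4*n).round(0).tolist() for k in(-90,90)])
    # brightness step across the +fy side edge of the lid in the side view
    for r in(80,140):
        print("  ",[int(D["color"][int(q[1].round()),int(q[0].round())].mean()) for q in (proj(D,h+r*u+k*fy+4*n) for k in range(78,103,4))])
E
```

```text
t 25.28 fx -57.7 fy 0.0 z 82.5 rot [ 1.799e+02 -1.000e-01  7.590e+01] F [0.5 0.6 1. ] T [-0.07  0.05  0.01] w 0.34713198894464886
0 [[124.0, 218.0], [149.0, 217.0]]
0.1 [[123.0, 212.0], [147.0, 211.0]]
0.2 [[121.0, 207.0], [146.0, 206.0]]
0.3 [[118.0, 202.0], [144.0, 201.0]]
0.5 [[114.0, 193.0], [140.0, 192.0]]
1 [[99.0, 182.0], [128.0, 181.0]]
0 D tab [[352.0, 171.0], [345.0, 180.0]] free edge [[354.0, 161.0], [331.0, 187.0]]
   [170, 168, 130, 130, 94, 68, 54]
   [183, 154, 130, 116, 82, 82, 49]
0.1 D tab [[353.0, 167.0], [345.0, 175.0]] free edge [[354.0, 157.0], [331.0, 182.0]]
   [185, 191, 181, 181, 148, 148, 113]
   [189, 199, 191, 182, 182, 160, 153]
0.2 D tab [[352.0, 162.0], [345.0, 170.0]] free edge [[354.0, 153.0], [331.0, 178.0]]
   [186, 189, 193, 193, 185, 180, 164]
   [206, 204, 207, 206, 200, 198, 187]
0.3 D tab [[352.0, 157.0], [344.0, 165.0]] free edge [[353.0, 149.0], [330.0, 173.0]]
   [182, 183, 183, 184, 184, 184, 181]
   [134, 122, 122, 178, 199, 199, 199]
0.5 D tab [[349.0, 146.0], [341.0, 155.0]] free edge [[351.0, 140.0], [327.0, 164.0]]
   [183, 183, 184, 184, 184, 184, 184]
   [192, 195, 195, 197, 193, 192, 189]
```

>>> {"fn": "move_arm", "kwargs": {"plan": [{"tx": 0, "ty": 0, "tz": 0.2, "wx": 0, "wy": 0, "wz": 0}, {"tx": 0, "ty": 0, "tz": 0.2, "wx": 0, "wy": 0, "wz": 0}, {"tx": 0, "ty": 0, "tz": 0, "wx": 0, "wy": 0, "wz": 0}, {"tx": 0, "ty": 0, "tz": 0, "wx": 0, "wy": 0, "wz": 0}]}}

```text
time_s: 25.72
ee_pos: [421.6, -253.0, 80.2]
ee_rot: [179.8, -0.1, 75.9]
force: [-3.6, 1.9, 14.2]
gripper_width: 0.1
gripper_force: 7.0
```

```bash
python3 -c "
from h import *
nst()"
```

```text
t 25.72 fx -57.7 fy -0.0 z 80.2 rot [ 1.798e+02 -1.000e-01  7.590e+01] F [-3.6  1.9 14.2] T [ 0.25  0.76 -0.06] w 0.107535579606566
```

>>> {"fn": "move_arm", "kwargs": {"plan": [{"tx": 0, "ty": 0, "tz": 0.2, "wx": 0, "wy": 0, "wz": 0}, {"tx": 0, "ty": 0, "tz": 0, "wx": 0, "wy": 0, "wz": 0}, {"tx": 0, "ty": 0, "tz": 0, "wx": 0, "wy": 0, "wz": 0}, {"tx": 0, "ty": 0, "tz": 0, "wx": 0, "wy": 0, "wz": 0}]}}

```text
time_s: 26.05
ee_pos: [421.7, -253.0, 80.1]
ee_rot: [179.8, -0.1, 75.9]
force: [-6.5, 5.2, 28.1]
gripper_width: 0.3
gripper_force: 14.1
```

```bash
python3 -c "
from h import *
nst()"
```

```text
t 26.05 fx -57.6 fy -0.0 z 80.1 rot [ 1.798e+02 -1.000e-01  7.590e+01] F [-6.5  5.2 28.1] T [ 0.66  1.45 -0.01] w 0.2749282208491523
```

>>> {"fn": "move_arm", "kwargs": {"plan": [{"tx": 0, "ty": 0, "tz": -0.5, "wx": 0, "wy": 0, "wz": 0}, {"tx": 0, "ty": 0, "tz": -2, "wx": 0, "wy": 0, "wz": 0}, {"tx": 0, "ty": 0, "tz": -4, "wx": 0, "wy": 0, "wz": 0}, {"tx": 0, "ty": 0, "tz": -4, "wx": 0, "wy": 0, "wz": 0}, {"tx": 0, "ty": 0, "tz": -4, "wx": 0, "wy": 0, "wz": 0}, {"tx": 0, "ty": 0, "tz": -4, "wx": 0, "wy": 0, "wz": 0}, {"tx": 0, "ty": 0, "tz": 0, "wx": 0, "wy": 0, "wz": 0}, {"tx": 0, "ty": 0, "tz": 0, "wx": 0, "wy": 0, "wz": 0}, {"tx": 0, "ty": 0, "tz": 0, "wx": 0, "wy": 0, "wz": 0}, {"tx": 0, "ty": 0, "tz": 0, "wx": 0, "wy": 0, "wz": 0}]}}

```text
time_s: 26.88
ee_pos: [420.3, -252.6, 259.8]
ee_rot: [-179.9, -0.2, 75.9]
force: [-0.2, -0.3, -0.1]
gripper_width: 0.8
gripper_force: 0.0
```

```bash
python3 - <<'E'
from h import *
import pickle
nst()
h=np.array([477.4,-267.6,76])+95*fx
S=grab_frame("scene");D=grab_frame("side");F=pickle.load(open("F.pkl","rb"))
# black tab against the table in the scene view: dark blob near the predicted closed position
for th in(0,.06,.12):
    u=-np.cos(th)*fx+np.sin(th)*Z;n=np.sin(th)*fx+np.cos(th)*Z
    print(th,"S tab top",[proj(S,h+r*u+k*fy+4*n).round(1).tolist() for r in(165,186) for k in(-30,30)])
d=(S["color"][195:240,110:165].max(2)<50).astype(np.uint8);k,l,st,ce=cv2.connectedComponentsWithStats(d)
print([(s+[110,195,0,0,0]).tolist() for s in st[1:] if s[4]>20])
# bystanders: change against the first side view (outside fixture/arm/rack-slot areas)
for nm,f in(("scene",S),("side",D)):
    m=(np.abs(f["color"].astype(int)-F[nm]["color"]).max(2)>60).astype(np.uint8);m=cv2.morphologyEx(m,cv2.MORPH_OPEN,np.ones((3,3)))
    k,l,st,ce=cv2.connectedComponentsWithStats(m);print(nm,[s.tolist() for s in st[1:] if s[4]>40])
E
```

```text
t 26.88 fx -59.1 fy 0.0 z 259.8 rot [-179.9   -0.2   75.9] F [-0.2 -0.3 -0.1] T [-0.18  0.03 -0.02] w 0.7781532521703861
0 S tab top [[122.0, 221.9], [146.9, 220.5], [123.9, 217.0], [148.4, 215.5]]
0.06 S tab top [[121.0, 218.8], [146.1, 217.4], [122.8, 213.5], [147.5, 212.1]]
0.12 S tab top [[120.0, 215.8], [145.2, 214.4], [121.7, 210.1], [146.5, 208.7]]
[]
scene [[34, 0, 84, 19, 933], [198, 0, 13, 12, 99], [238, 0, 16, 9, 87], [375, 0, 29, 39, 866], [60, 14, 17, 7, 73], [70, 35, 27, 6, 94], [353, 40, 61, 64, 1475], [231, 63, 17, 40, 296], [122, 96, 10, 6, 49], [88, 100, 16, 6, 84], [71, 105, 63, 33, 1190], [235, 108, 7, 8, 41], [222, 121, 28, 26, 572], [173, 131, 8, 8, 47], [102, 139, 23, 21, 398], [223, 151, 199, 69, 6029], [44, 210, 125, 63, 4768], [165, 219, 8, 10, 50], [240, 223, 21, 13, 167], [179, 229, 59, 74, 2636], [94, 299, 97, 33, 2390]]
side [[487, 0, 73, 129, 5464], [502, 2, 9, 7, 51], [351, 15, 16, 15, 117], [416, 17, 14, 6, 67], [466, 22, 43, 25, 616], [345, 45, 10, 6, 44], [458, 52, 10, 16, 136], [266, 85, 241, 335, 23832], [358, 91, 17, 6, 68], [286, 107, 13, 13, 115], [522, 108, 8, 15, 82], [301, 112, 10, 23, 177], [470, 116, 60, 23, 731], [257, 126, 32, 64, 596], [507, 132, 37, 85, 1841], [538, 136, 12, 19, 116], [541, 138, 18, 29, 204], [292, 150, 56, 37, 937], [549, 170, 11, 11, 97], [499, 184, 61, 100, 3331], [260, 192, 138, 118, 5703], [485, 208, 24, 38, 241], [503, 214, 12, 15, 101], [495, 233, 13, 15, 125], [465, 276, 48, 26, 664]]
```

```bash
python3 - <<'E'
from h import *
S=grab_frame("scene");D=grab_frame("side")
for u in(128,135,142):print("S col",u,S["color"][204:230,u].max(1).tolist())
h=np.array([477.4,-267.6,76])+95*fx
for th in(0,.05,.1):
    a=-np.cos(th)*fx+np.sin(th)*Z;n=np.sin(th)*fx+np.cos(th)*Z
    q=[proj(D,h+175*a+k*fy+4*n) for k in range(-20,41,5)];print(th,[int(D["color"][int(p[1].round()),int(p[0].round())].mean()) for p in q],q[0].round(0),q[-1].round(0))
E
```

```text
S col 128 [220, 220, 220, 221, 219, 219, 220, 219, 220, 220, 221, 221, 216, 130, 64, 60, 66, 129, 228, 223, 190, 178, 186, 221, 223, 222]
S col 135 [219, 219, 220, 220, 220, 221, 219, 220, 220, 220, 221, 222, 210, 83, 58, 61, 77, 147, 197, 186, 180, 182, 204, 222, 221, 222]
S col 142 [221, 221, 220, 220, 219, 220, 219, 219, 219, 219, 222, 213, 130, 62, 57, 60, 99, 200, 198, 174, 178, 185, 212, 220, 221, 222]
0 [36, 39, 39, 40, 40, 38, 35, 38, 38, 32, 29, 24, 31] [348. 172.] [340. 180.]
0.05 [93, 59, 52, 52, 52, 46, 47, 47, 46, 38, 37, 48, 29] [348. 169.] [341. 178.]
0.1 [188, 140, 144, 197, 137, 143, 143, 143, 141, 81, 135, 134, 86] [348. 167.] [341. 176.]
```

```bash
python3 -c "
from workcell import env
print(env.job_done())"
```

```text
the job is handed in; nothing more can be done
None
```

The job is handed in at about 27 s on the robot's clock: the tall board leaned on the rest, was released and gripped afresh, now lies flat and centred in the nest with components up and terminal strip by the contact block, and the lid is pressed to its stop and stayed shut after I backed off; I did not separately check that the other boards and loose items are undisturbed.

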